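# Exchange the vial on the balance for the one behind the bottles

## Robot

A 7-joint arm with a two-finger parallel gripper is mounted at the origin on a cart in front of the work surface, level with it; the furniture and walls round the work are solid. World frame = base frame: x ahead of the robot, y to its left, z up, the work surface at z = 0. Lengths are in m, angles in degrees, forces in N, time in s.
With the tool pointing down it reaches from about 0.425 to 0.875 m from the base axis. Payload 4.7 kg.
Tool frame: the origin (TCP) lies midway between the tips of the shut fingers; the grasp point (between the pads) lies 19 mm behind it; z points along the fingers, y is the line along which they close (so a half turn about z gives the same grasp; the last joint's range is limited). The gripper opens to 87 mm and grips with 3 to 60 N. Pads are 19 mm wide; open, the fingers measure 117 mm over their backs; the gripper's body (75 mm by 190 mm) begins 51 mm behind the grasp point.
Start: joints at [-65.025, 18.392, -4.016, 83.108, 1.295, 78.541, -3.26], TCP at [0.266, 0.593, 0.223] pointing down, gripper open.
Joint ranges: [-163.93, 163.93], [-17.29, 119.83], [-79.2, 71.16], [3.27, 140.29], [-89.18, 269.18], [5.43, 117.66], [-154.24, 154.24]. Speed limits (degrees/s): [147.25, 147.25, 180, 180, 180, 180, 180].

## Interface

Orientations are given as [roll, pitch, yaw] about the fixed x, y, z axes, in that order (R = Rz(yaw) Ry(pitch) Rx(roll)).
In Python, from cell import env gives the robot as it stands.
- The arm moves only by the tool step_arm, never from a script. Its argument "moves" is a list of rows, each an object with "dp": the shift along the tool's x, y, z in mm, a list of three; "dr": the turn, a rotation vector about the tool's x, y, z in rad, a list of three; "fingers": the closure, from 0 (fully open) to 1 (shut). In form: [{"dp": [dx, dy, dz], "dr": [ax, ay, az], "fingers": fingers}, ...]. A call has exactly 5 rows; each row shifts and turns the commanded pose from where the row before left it, along the tool's axes as they then stand; what a row does not reach is not made up. A row lasts 1/8 s, in which the tool goes at most 62.5 mm and 10.7 degrees, less where a joint would pass 70% of its speed; a pose out of reach is approached as far as the arm can. A call with a gripper value outside its range is refused whole. The fingers move at their own pace and stop on an object; "squeeze" is the grip in N (left out, the last holds). Time passes only in rows, so rows that do not move let the fingers close, or fill a call up. It gives the time, the measured TCP pose, the force, the opening and the grip force at its end, in the units of the state.
- env.get_obs(): the state, without advancing time (a new reading comes with each control period).
- env.read_camera(name): name is "scene" or "side" or "wrist"; returns the picture (420x560x3 uint8, red, green, blue); there is no depth.
- env.camera_model(name): a dict with "fx", "fy", "cx", "cy" (pixels), "R" (3x3) and "t" (3): a world point X has camera coordinates R X + t. Camera axes: x right, y down, z forward; pixel columns grow to the right and rows downward; lengths in m; the calibration is good to about 2 mm. A picture is of the moment at which its call begins: read the wrist's pose just before it. camera_model takes no time and is no camera call; for the wrist camera it gives the pose at the moment of the call.
- env.sign_off(): hands the job in; it is judged then, once.
The state is a dict: "time_s": time; "qpos": joint angles; "joint_velocities": joint speeds; "effort": joint torques, N m; "tool_pos": TCP position; "tool_rot": TCP orientation; "force": force on the tool from outside, world axes, zero at the start; "wrist_torque": the same for the moment, N m; "grip_width": finger opening in m; "grasp_force": force on a finger pad.
Only numpy, scipy, OpenCV 4.12 (cv2) and the standard library are available. Lean on these libraries where they do the work, as an engineer would, in place of code of your own. Each camera call takes 0.05 s, during which the arm holds its last target. There are 200 camera calls.

## Task

Swap the two sample vials: the black-capped one on the balance has been weighed and belongs in the small rack well where the white-capped one now stands behind the bottles, and the white-capped one is to be weighed next, standing at the centre of the pan. First stand the two bottles that crowd that well on the empty steel spill tray; once the vials are exchanged, put each bottle back, fully seated, in the very well it came from. Keep everything upright and leave the amber dropper bottle in its well.

Things in the scene. Friction and masses are not known exactly. Their poses are not given: they have to be found in the camera images.
- rack: fixed grey plastic rack: a 118 x 260 mm (x, y) plate 6 mm thick with round collars (wells) 14 mm high, 2 mm thick, on it. Three bottle wells, 80 mm inside, at x -13, y +84, 0, -84 mm; behind them two vial wells, 37 mm inside, at x +33, y +42 and -42 mm, each crowded by the two bottles 62 mm from it. Origin: centre of underside; x away from the robot (turned up to 0.2 rad), y left, z up
- tray: empty stainless spill tray, fixed, left or right of the rack, 240 x 172 mm (x, y), on small feet: floor 8 mm and rim 20 mm above the worktop, walls 4 mm thick. Room for two bottles side by side at its far end and a vial at the near end. Origin: centre of its underside; x away from the robot (turned up to 0.15 rad), y left, z up
- balance_pan: round steel pan, 116 mm across, 5 mm thick, of a white bench balance (fixed, 215 x 168 mm; display and keys lower, on the robot's side of the pan), on the other side of the rack from the tray. Origin: centre of the pan's underside, z up; the pan's top is 5 mm above it and 60 mm above the worktop
- blue_cap_bottle: tall white plastic bottle with a blue cap; body 68 mm across, 147 mm tall over all, smooth round screw cap 48 mm across that takes up the top 21 mm, about 0.3 kg. One of the three bottles in the rack. Origin: centre of its underside, z up; round, so yaw means nothing
- red_cap_bottle: shorter white plastic bottle with a red cap; body 61 mm across, 122 mm tall over all, smooth round screw cap 48 mm across that takes up the top 18 mm, about 0.25 kg. One of the three bottles in the rack. Origin: centre of its underside, z up; round, so yaw means nothing
- white_cap_bottle: tall white plastic bottle with a white cap; body 68 mm across, 148 mm tall over all, smooth round screw cap 48 mm across that takes up the top 21 mm, about 0.3 kg. One of the three bottles in the rack. Origin: centre of its underside, z up; round, so yaw means nothing
- next_vial: glass sample vial with a white screw cap, round, 25 mm across, 64 mm tall, about 0.02 kg; at the start in one of the rack's two vial wells. Origin: centre of its underside, z up
- weighed_vial: glass sample vial with a black screw cap, round, 25 mm across, 64 mm tall, about 0.02 kg; at the start on the balance pan, near its centre. Origin: centre of its underside, z up
- dropper_bottle: amber glass dropper bottle with a black rubber bulb, 31 mm across, 100 mm tall, standing in the other vial well; to be left there. Origin: centre of its underside, z up

How it is judged:
By the outcome, as a careful person would: the job done as asked, in the order asked, and still so for the second after the job is handed in, with the robot touching nothing.
It also fails if it takes over 128 s, if anything falls off the work surface, if the arm or the gripper's body presses on something with over 40 N, if the wrist force passes 120 N, or if a joint passes its speed limit or range.

## Working session

There is one attempt and no reset: what is moved stays moved. The work goes in short steps, Python scripts to look and compute and a tool call to move; the robot and the scene stay as the last step left them, time stands still between calls to the robot, and variables do not carry over. Pictures are saved under pics/ and viewed, at most 14 in all, crops included, and the job is handed in when it is done.

Besides the shell and the picture viewer there is one more tool, called after "Emit:" as a command line: name --argument value ..., lists and objects as JSON in quotes. step_arm: Moves the arm, as the interface text tells. Its arguments: {"type":"object","properties":{"moves":{"type":"array","items":{"type":"object","properties":{"dp":{"type":"array","items":{"type":"number"}},"dr":{"type":"array","items":{"type":"number"}},"fingers":{"type":"number"}}}},"squeeze":{"type":"number"}},"required":["moves"]}

```bash
ls; mkdir -p pics; python3 - <<'E'
from cell import env
import cv2,numpy as np
print(env.get_obs())
for n in("scene","side","wrist"):
    m=env.camera_model(n);print(n,m)
    cv2.imwrite(f"pics/{n}0.png",env.read_camera(n)[:,:,::-1])
E
```

```text
pics
{'time_s': 0.0, 'qpos': array([-65.02553579,  18.43804545,  -4.01739937,  83.17342847,
         1.29610026,  78.54134195,  -3.26011526]), 'joint_velocities': array([-0.06949429, -0.11824676, -0.01000849,  0.09621681,  0.06874017,
        0.01184005, -0.02313872]), 'effort': array([ 3.20404524e-04, -4.91291428e+01, -4.03539296e-01, -3.12532961e+01,
       -6.38788682e-02,  4.38849139e-02,  1.99446226e-04]), 'tool_pos': array([0.26591515, 0.59252014, 0.22148619]), 'tool_rot': array([-1.79892496e+02,  6.21774494e-03,  1.55837135e+02]), 'force': array([0.04555335, 0.12501715, 0.33087227]), 'wrist_torque': array([-0.0411799 ,  0.03127439, -0.02715759]), 'grasp_force': 0.0, 'grip_width': 0.08671858998634467}
scene {'fx': 497.7966663779441, 'fy': 497.7966663779441, 'cx': 279.9490560113055, 'cy': 204.81018391111132, 'R': array([[ 0.61760316, -0.78647904,  0.0041294 ],
       [-0.55666715, -0.44083437, -0.70412125],
       [ 0.55559699,  0.43256881, -0.71006775]]), 't': array([-0.3569595 ,  0.37502627,  0.96104421])}
side {'fx': 522.074766919239, 'fy': 522.074766919239, 'cx': 280.84903177700596, 'cy': 211.1813725034385, 'R': array([[-0.68293911,  0.73044931, -0.00616286],
       [ 0.61108978,  0.56668011, -0.55266891],
       [-0.40020425, -0.38120528, -0.83337812]]), 't': array([ 0.36617042, -0.29238755,  1.28562966])}
wrist {'fx': 324.37291906029674, 'fy': 324.37291906029674, 'cx': 272.8006320047489, 'cy': 207.68757981946504, 'R': array([[ 0.40948156,  0.91231752, -0.00125988],
       [ 0.87336209, -0.39159695,  0.28963856],
       [ 0.26374897, -0.11970198, -0.95713527]]), 't': array([-0.64959718, -0.0361731 ,  0.3904068 ])}
```

View pictures.

View pics/scene0.png

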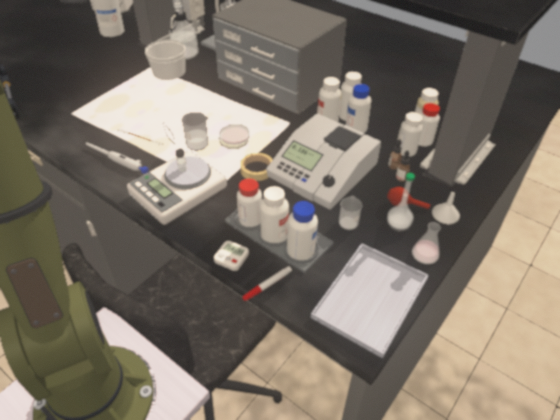

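View pics/side0.png

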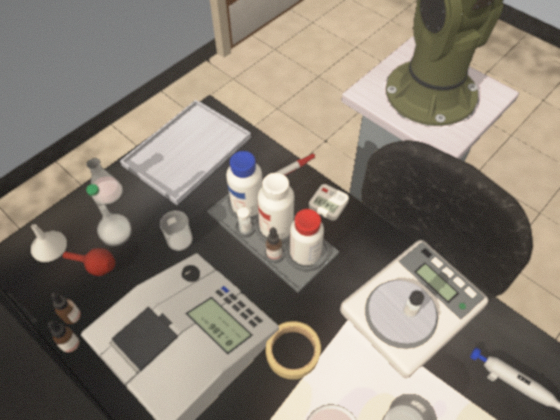

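In the scene view: red cap (250,188), white cap (274,197), blue cap (303,212), tray centre (372,297), pan (187,171) with the black vial (181,160). The side view shows the white-capped vial (245,217) between blue and white, and the dropper (274,240) between white and red. So blue and white are the bottles to move.

```bash
cat > h.py <<'E'
import numpy as np,cv2
from cell import env
def ray(m,uv):
    R=np.array(m["R"]);t=np.array(m["t"])
    d=R.T@np.array([(uv[0]-m["cx"])/m["fx"],(uv[1]-m["cy"])/m["fy"],1]);return -R.T@t,d/np.linalg.norm(d)
def plane(m,uv,z):
    c,d=ray(m,uv);return c+d*(z-c[2])/d[2]
def tri(l):
    A=np.zeros((3,3));b=np.zeros(3)
    for m,uv in l:
        c,d=ray(m,uv);P=np.eye(3)-np.outer(d,d);A+=P;b+=P@c
    x=np.linalg.solve(A,b);return x,[np.linalg.norm((np.eye(3)-np.outer(ray(m,u)[1],ray(m,u)[1]))@(x-ray(m,u)[0])) for m,u in l]
def proj(m,X):
    p=np.array(m["R"])@np.array(X)+np.array(m["t"]);return np.array([m["fx"]*p[0]/p[2]+m["cx"],m["fy"]*p[1]/p[2]+m["cy"]])
def blobs(mask,amin=15):
    n,l,s,c=cv2.connectedComponentsWithStats(mask.astype(np.uint8));return [(s[i],c[i].round(1)) for i in range(1,n) if s[i][4]>=amin]
E
python3 - <<'E'
from h import *
M={n:env.camera_model(n) for n in("scene","side")}
I={n:cv2.cvtColor(cv2.imread(f"pics/{n}0.png"),cv2.COLOR_BGR2HSV) for n in M}
C={}
def pick(n,name,lo,hi,box):
    m=cv2.inRange(I[n],lo,hi);k=np.zeros_like(m);x0,y0,x1,y1=box;k[y0:y1,x0:x1]=1
    b=max(blobs((m>0)&(k>0)),key=lambda b:b[0][4]);print(n,name,b[0],b[1]);return b[1]
for name,lo,hi,b1,b2 in [("blue",(105,120,50),(130,255,255),(285,195,325,235),(220,145,265,185)),
   ("red",(170,120,60),(180,255,255),(235,175,265,205),(290,205,325,240))]:
    C[name]=[(M["scene"],pick("scene",name,lo,hi,b1)),(M["side"],pick("side",name,lo,hi,b2))]
    print(name,tri(C[name]))
print("white approx",tri([(M["scene"],(274,197)),(M["side"],(276,186))]))
print("blk vial",tri([(M["scene"],(181,154)),(M["side"],(417,298))]))
print("wht vial side z.065",plane(M["side"],(245,215),.065))
for p in [(372,297),(187,171)]: print(plane(M["scene"],p,.01),plane(M["scene"],p,.06))
print("pan",plane(M["scene"],(187,171),.06),plane(M["side"],(402,312),.06))
# tray outer corners scene
m=cv2.inRange(I["scene"],(0,0,110),(180,70,255));k=np.zeros_like(m);k[240:355,308:432]=255
c=max(cv2.findContours(m&k,0,2)[0],key=cv2.contourArea);bx=cv2.approxPolyDP(cv2.convexHull(c),8,True)[:,0]
for p in bx: print(p,plane(M["scene"],p,.02))
for n in M: cv2.imwrite(f"pics/{n}_c.png",0)
a=cv2.imread("pics/side0.png")[140:300,190:350];cv2.imwrite("pics/c1.png",cv2.resize(a,None,fx=3.7,fy=3.7,interpolation=2))
E
```

```text
scene blue [294 201  20  20 315] [303.2 210.3]
side blue [230 152  25  25 447] [241.7 162.8]
blue (array([ 0.54408805, -0.09245889,  0.14277767]), [np.float64(2.686617479122581e-05), np.float64(2.6866174791242196e-05)])Traceback (most recent call last):
  File "<stdin>", line 10, in <module>
  File "<stdin>", line 7, in pick
ValueError: max() iterable argument is empty
```

```bash
cat > m1.py <<'E'
from h import *
M={n:env.camera_model(n) for n in("scene","side")}
I={n:cv2.cvtColor(cv2.imread(f"pics/{n}0.png"),cv2.COLOR_BGR2HSV) for n in M}
C={}
def pick(n,name,lo,hi,box):
    m=cv2.inRange((I[n]+np.array([20,0,0],np.uint8)),lo,hi);k=np.zeros_like(m);x0,y0,x1,y1=box;k[y0:y1,x0:x1]=1
    b=max(blobs((m>0)&(k>0)),key=lambda b:b[0][4]);print(n,name,b[0],b[1]);return b[1]
for name,lo,hi,b1,b2 in [("blue",(125,120,50),(150,255,255),(285,195,325,235),(220,145,265,185)),
   ("red",(0,120,60),(30,255,255),(235,175,265,202),(290,205,325,235))]:
    C[name]=[(M["scene"],pick("scene",name,lo,hi,b1)),(M["side"],pick("side",name,lo,hi,b2))]
    print(name,tri(C[name]))
print("white approx",tri([(M["scene"],(274,197)),(M["side"],(276,186))]))
print("blk vial",tri([(M["scene"],(181,154)),(M["side"],(417,298))]))
print("wht vial side z.065",plane(M["side"],(245,215),.065))
print("pan",plane(M["scene"],(187,171),.06),plane(M["side"],(402,312),.06))
m=cv2.inRange(I["scene"],(0,0,110),(180,70,255));k=np.zeros_like(m);k[240:355,308:432]=255
c=max(cv2.findContours(m&k,0,2)[0],key=cv2.contourArea);bx=cv2.approxPolyDP(cv2.convexHull(c),8,True)[:,0]
for p in bx: print(p,plane(M["scene"],p.astype(float),.02))
a=cv2.imread("pics/side0.png")[140:300,190:350];cv2.imwrite("pics/c1.png",cv2.resize(a,None,fx=3.7,fy=3.7,interpolation=2))
E
python3 m1.py
```

```text
scene blue [294 201  20  20 315] [303.2 210.3]
side blue [230 152  25  25 447] [241.7 162.8]
blue (array([ 0.54408805, -0.09245889,  0.14277767]), [np.float64(2.686617479122581e-05), np.float64(2.6866174791242196e-05)])
scene red [238 178  21  18 295] [248.2 186.2]
side red [295 208  27  27 566] [307.2 221.2]
red (array([0.54609471, 0.07454491, 0.11858187]), [np.float64(0.0004949757590398913), np.float64(0.0004949757590400102)])
white approx (array([ 0.53858781, -0.01075696,  0.13919395]), [np.float64(0.0014694416832874235), np.float64(0.0014694416832873845)])
blk vial (array([0.53446486, 0.30227788, 0.11157366]), [np.float64(0.0038163386770912666), np.float64(0.0038163386770910506)])
wht vial side z.065 [ 0.59022039 -0.04405341  0.065     ]
pan [0.53554888 0.2849553  0.06      ] [0.54445428 0.29575943 0.06      ]
[362 243] [ 0.64244563 -0.20401632  0.02      ]
[428 276] [ 0.65143015 -0.37568172  0.02      ]
[384 354] [ 0.41746911 -0.39393542  0.02      ]
[311 317] [ 0.39601202 -0.22752645  0.02      ]
```

View pics/c1.png

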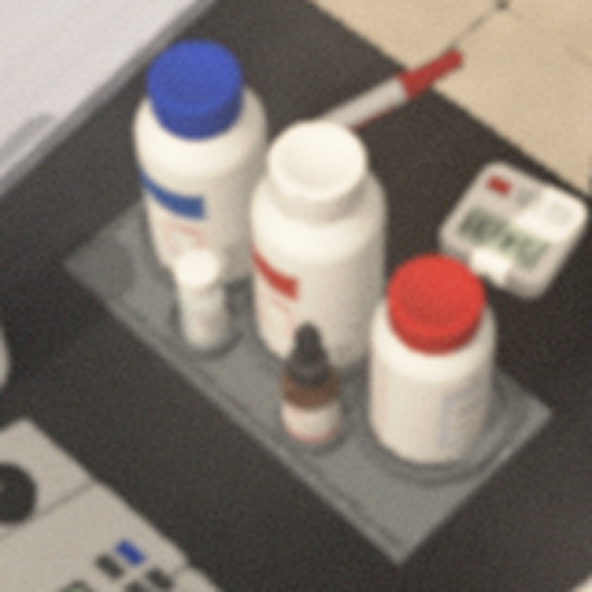

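The crop shows the white vial (crop 200,270) between blue and white, and the dropper (310,370) between white and red. The rack plate corners are at crop (65,263), (400,560) and (550,410). Now I turn the tool to yaw 90, closing along world x, while rising.

Emit:
step_arm --moves '[{"dp": [0, 0, -15], "dr": [0, 0, 0.164], "fingers": 0}, {"dp": [0, 0, -15], "dr": [0, 0, 0.164], "fingers": 0}, {"dp": [0, 0, -15], "dr": [0, 0, 0.164], "fingers": 0}, {"dp": [0, 0, -15], "dr": [0, 0, 0.164], "fingers": 0}, {"dp": [0, 0, -15], "dr": [0, 0, 0.164], "fingers": 0}]'

```text
time_s: 0.78
tool_pos: [0.266, 0.5928, 0.2976]
tool_rot: [-180.0, 0.0, 108.5]
force: [-0.1, 0.4, 0.2]
grip_width: 0.087
grasp_force: 0.0
```

Emit:
step_arm --moves '[{"dp": [0, 0, -15], "dr": [0, 0, 0.164], "fingers": 0}, {"dp": [0, 0, -15], "dr": [0, 0, 0.164], "fingers": 0}, {"dp": [0, 0, 0], "dr": [0, 0, 0], "fingers": 0}, {"dp": [0, 0, 0], "dr": [0, 0, 0], "fingers": 0}, {"dp": [0, 0, 0], "dr": [0, 0, 0], "fingers": 0}]'

```text
time_s: 1.4
tool_pos: [0.266, 0.5927, 0.3265]
tool_rot: [-180.0, 0.1, 90.1]
force: [-0.9, -0.9, -0.4]
grip_width: 0.0873
grasp_force: 0.0
```

```bash
python3 - <<'E'
from h import *
m=env.camera_model("side");s=env.camera_model("scene")
for p in [(207.6,211.1),(298.1,291.4),(338.6,250.8)]: print("rack corner",plane(m,p,.006))
print("beaker top/base",tri([(s,(351,202)),(m,(174,215))]),"printer corner",[plane(m,p,.08) for p in[(195,258),(275,322),(83,330)]])
print("flask",tri([(s,(430,255)),(m,(105,185))]),tri([(s,(408,178)),(m,(91,189))]))
E
```

```text
rack corner [ 0.61184118 -0.13827199  0.006     ]
rack corner [0.61883497 0.12196516 0.006     ]
rack corner [0.49914237 0.1220712  0.006     ]
beaker top/base (array([ 0.68923271, -0.13471437,  0.0818345 ]), [np.float64(0.00021867727634394541), np.float64(0.00021867727634380978)]) printer corner [array([ 0.72333529, -0.03672707,  0.08      ]), array([0.71319831, 0.15276524, 0.08      ]), array([ 0.94124801, -0.07176624,  0.08      ])]
flask (array([ 0.71852329, -0.34875352,  0.01025317]), [np.float64(0.0012358537643171448), np.float64(0.00123585376431732)]) (array([ 0.7753594 , -0.23412087,  0.15820357]), [np.float64(0.0037191133215497695), np.float64(0.0037191133215498636)])
```

Rack fits the given sizes: corner spacing 260 × 119 mm, centre ≈(0.557,-0.008), yaw ≈ -0.015. Next I move over it for a wrist view.

Emit:
step_arm --moves '[{"dp": [-42, 19, 0], "dr": [0, 0, 0], "fingers": 0}, {"dp": [-42, 19, 0], "dr": [0, 0, 0], "fingers": 0}, {"dp": [-42, 19, 0], "dr": [0, 0, 0], "fingers": 0}, {"dp": [-42, 19, 0], "dr": [0, 0, 0], "fingers": 0}, {"dp": [-42, 19, 0], "dr": [0, 0, 0], "fingers": 0}]'

```text
time_s: 2.02
tool_pos: [0.3617, 0.3814, 0.3271]
tool_rot: [-180.0, 0.0, 90.1]
force: [0.4, 0.2, -0.2]
grip_width: 0.0868
grasp_force: 0.0
```

Emit:
step_arm --moves '[{"dp": [-42, 19, 0], "dr": [0, 0, 0], "fingers": 0}, {"dp": [-42, 19, 0], "dr": [0, 0, 0], "fingers": 0}, {"dp": [-42, 19, 0], "dr": [0, 0, 0], "fingers": 0}, {"dp": [-42, 19, 0], "dr": [0, 0, 0], "fingers": 0}, {"dp": [-42, 19, 0], "dr": [0, 0, 0], "fingers": 0}]'

```text
time_s: 2.65
tool_pos: [0.4568, 0.1716, 0.3272]
tool_rot: [-180.0, -0.0, 90.1]
force: [-0.3, 0.3, -0.1]
grip_width: 0.0872
grasp_force: 0.0
```

Emit:
step_arm --moves '[{"dp": [-42, 19, 0], "dr": [0, 0, 0], "fingers": 0}, {"dp": [-42, 19, 0], "dr": [0, 0, 0], "fingers": 0}, {"dp": [-42, 19, 0], "dr": [0, 0, 0], "fingers": 0}, {"dp": [-42, 19, 0], "dr": [0, 0, 0], "fingers": 0}, {"dp": [0, 0, 0], "dr": [0, 0, 0], "fingers": 0}]'

```text
time_s: 3.28
tool_pos: [0.5332, 0.0005, 0.3273]
tool_rot: [180.0, 0.1, 89.7]
force: [0.0, 0.2, -0.0]
grip_width: 0.0869
grasp_force: 0.0
```

```bash
python3 - <<'E'
from h import *
o=env.get_obs();print(o["tool_pos"],o["tool_rot"])
m=env.camera_model("wrist");a=env.read_camera("wrist")
import pickle;pickle.dump(m,open("w1.pkl","wb"))
cv2.imwrite("pics/w1.png",a[:,:,::-1])
for n,X in [("blue",(.544,-.0925,.153)),("white",(.5386,-.0108,.154)),("vial",(.59,-.047,.07)),("tray",(.527,-.3,.01)),("red",(.546,.0745,.128))]: print(n,proj(m,X).round())
E
```

```text
[5.33167934e-01 4.91597124e-04 3.27256528e-01] [1.79998934e+02 1.15664434e-01 8.96612278e+01]
blue [282. 267.]
white [277. 198.]
vial [314. 207.]
tray [269. 336.]
red [283. 115.]
```

View pics/w1.png

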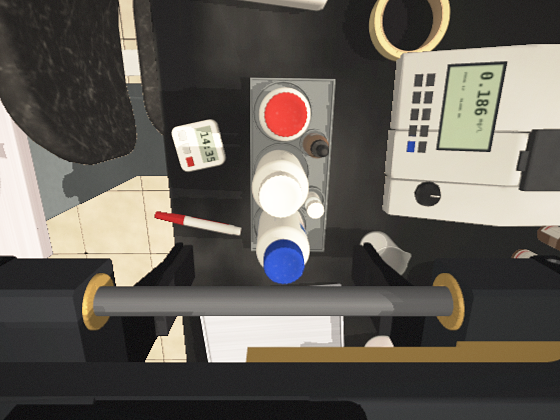

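The wrist view shows red cap (286,115), white cap (281,193), blue cap (284,261), white vial (315,207), rack corners (250,79) and (335,79), and the gripper body wide along the closing line. Refining the numbers.

```bash
python3 - <<'E'
from h import *;import pickle
m=pickle.load(open("w1.pkl","rb"));h=cv2.cvtColor(cv2.imread("pics/w1.png"),cv2.COLOR_BGR2HSV)
def circ(mask,box,z):
    x0,y0,x1,y1=box;k=np.zeros(mask.shape,np.uint8);k[y0:y1,x0:x1]=mask[y0:y1,x0:x1]
    c=max(cv2.findContours(k,0,1)[0],key=cv2.contourArea);(x,y),r=cv2.minEnclosingCircle(c)
    p=plane(m,(x,y),z);print((round(x),round(y),round(r,1)),p.round(4),"r mm",round(r/m["fx"]*(m["R"]@p+m["t"])[2]*1000,1))
circ(cv2.inRange(h,(105,120,120),(130,255,255)),(255,230,315,290),.153)
circ(cv2.inRange(h+np.array([20,0,0],np.uint8),(10,120,150),(35,255,255)),(255,90,315,140),.128)
for p,z in [((281,193),.154),((316,207),.07)]: print(plane(m,p,z))
for p in [(250,79),(335,79),(325,250)]: print("rack",plane(m,p,.006))
E
```

```text
(284, 262, 22.0) [ 0.5462 -0.0863  0.153 ] r mm 25.1
(285, 114, 22.2) [0.548  0.0751 0.128 ] r mm 23.7
[ 0.54320226 -0.00528881  0.154     ]
[ 0.5925692  -0.04648277  0.07      ]
rack [0.50371109 0.12039944 0.006     ]
rack [0.62173828 0.11969222 0.006     ]
rack [ 0.61836948 -0.1387014   0.006     ]
```

Emit:
step_arm --moves '[{"dp": [-30, 4, 25], "dr": [0, 0, 0], "fingers": 0}, {"dp": [-30, 4, 25], "dr": [0, 0, 0], "fingers": 0}, {"dp": [-32, 4, 25], "dr": [0, 0, 0], "fingers": 0}, {"dp": [0, 0, 0], "dr": [0, 0, 0], "fingers": 0}, {"dp": [0, 0, 0], "dr": [0, 0, 0], "fingers": 0}]'

```text
time_s: 3.95
tool_pos: [0.5451, -0.0846, 0.2527]
tool_rot: [180.0, -0.1, 90.2]
force: [-0.4, -0.1, 0.1]
grip_width: 0.0869
grasp_force: 0.0
```

Emit:
step_arm --moves '[{"dp": [-4, 0, 30], "dr": [0, 0, 0], "fingers": 0}, {"dp": [0, 0, 30], "dr": [0, 0, 0], "fingers": 0}, {"dp": [0, 0, 30], "dr": [0, 0, 0], "fingers": 0}, {"dp": [0, 0, 20], "dr": [0, 0, 0], "fingers": 0}, {"dp": [0, 0, 10], "dr": [0, 0, 0], "fingers": 0}]'

```text
time_s: 4.58
tool_pos: [0.545, -0.0884, 0.1322]
tool_rot: [-180.0, -0.1, 90.2]
force: [-0.7, -0.1, -0.5]
grip_width: 0.087
grasp_force: 0.0
```

Emit:
step_arm --moves '[{"dp": [0, 0, 0], "dr": [0, 0, 0], "fingers": 0.2}, {"dp": [0, 0, 0], "dr": [0, 0, 0], "fingers": 0.5}, {"dp": [0, 0, 0], "dr": [0, 0, 0], "fingers": 0.8}, {"dp": [0, 0, 0], "dr": [0, 0, 0], "fingers": 1}, {"dp": [0, 0, 0], "dr": [0, 0, 0], "fingers": 1}]' --squeeze 30

```text
time_s: 5.2
tool_pos: [0.545, -0.0907, 0.1328]
tool_rot: [180.0, -0.0, 90.1]
force: [-0.6, -0.5, 1.3]
grip_width: 0.0466
grasp_force: 30.0
```

Emit:
step_arm --moves '[{"dp": [0, 0, -6], "dr": [0, 0, 0], "fingers": 1}, {"dp": [0, 0, -12], "dr": [0, 0, 0], "fingers": 1}, {"dp": [0, 0, -18], "dr": [0, 0, 0], "fingers": 1}, {"dp": [0, 0, -18], "dr": [0, 0, 0], "fingers": 1}, {"dp": [0, 0, -6], "dr": [0, 0, 0], "fingers": 1}]'

```text
time_s: 5.82
tool_pos: [0.5459, -0.0909, 0.1947]
tool_rot: [179.8, -0.0, 90.1]
force: [0.4, -0.9, -3.6]
grip_width: 0.0464
grasp_force: 29.9
```

```bash
python3 - <<'E'
from h import *
o=env.get_obs();print(o["tool_pos"],o["force"],o["grip_width"])
a=env.read_camera("side");b=env.read_camera("scene")
cv2.imwrite("pics/l1.png",np.hstack([a[80:330,120:370],b[90:340,200:450]])[:,:,::-1])
E
```

```text
[ 0.54593694 -0.09086447  0.19474058] [ 0.359738   -0.88559877 -3.62504104] 0.046435950133275616
```

View pics/l1.png

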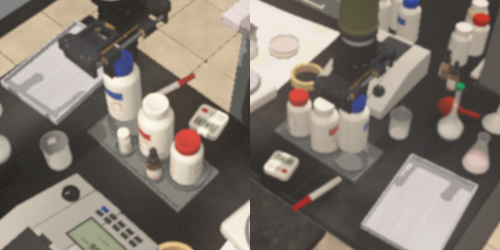

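The blue bottle hangs upright in the gripper (side crop 120,90), with its well now empty. Carrying it to the tray.

Emit:
step_arm --moves '[{"dp": [-15, 4, 0], "dr": [0, 0, 0], "fingers": 1}, {"dp": [-30, 7, 0], "dr": [0, 0, 0], "fingers": 1}, {"dp": [-35, 8, 0], "dr": [0, 0, 0], "fingers": 1}, {"dp": [-40, 9, 0], "dr": [0, 0, 0], "fingers": 1}, {"dp": [-40, 9, 0], "dr": [0, 0, 0], "fingers": 1}]'

```text
time_s: 6.55
tool_pos: [0.5817, -0.253, 0.1916]
tool_rot: [-179.9, 0.0, 90.0]
force: [-0.8, -0.2, -3.3]
grip_width: 0.0468
grasp_force: 29.9
```

Emit:
step_arm --moves '[{"dp": [-35, 8, 0], "dr": [0, 0, 0], "fingers": 1}, {"dp": [-30, 6, 0], "dr": [0, 0, 0], "fingers": 1}, {"dp": [-18, 3, 0], "dr": [0, 0, 0], "fingers": 1}, {"dp": [0, 0, 0], "dr": [0, 0, 0], "fingers": 1}, {"dp": [0, 0, 0], "dr": [0, 0, 0], "fingers": 1}]'

```text
time_s: 7.18
tool_pos: [0.5993, -0.3322, 0.1921]
tool_rot: [-180.0, -0.1, 90.1]
force: [-1.3, 0.7, -3.6]
grip_width: 0.0466
grasp_force: 29.9
```

Emit:
step_arm --moves '[{"dp": [0, 0, 15], "dr": [0, 0, 0], "fingers": 1}, {"dp": [0, 0, 15], "dr": [0, 0, 0], "fingers": 1}, {"dp": [0, 0, 12], "dr": [0, 0, 0], "fingers": 1}, {"dp": [0, 0, 8], "dr": [0, 0, 0], "fingers": 1}, {"dp": [0, 0, 4], "dr": [0, 0, 0], "fingers": 1}]'

```text
time_s: 7.8
tool_pos: [0.5989, -0.3335, 0.1378]
tool_rot: [-180.0, -0.0, 90.1]
force: [-0.3, 0.7, -3.2]
grip_width: 0.0473
grasp_force: 29.9
```

Emit:
step_arm --moves '[{"dp": [0, 0, 1], "dr": [0, 0, 0], "fingers": 1}, {"dp": [0, 0, 1], "dr": [0, 0, 0], "fingers": 1}, {"dp": [0, 0, 0.5], "dr": [0, 0, 0], "fingers": 1}, {"dp": [0, 0, 0], "dr": [0, 0, 0], "fingers": 1}, {"dp": [0, 0, 0], "dr": [0, 0, 0], "fingers": 1}]'

```text
time_s: 8.43
tool_pos: [0.5992, -0.3336, 0.1362]
tool_rot: [180.0, 0.0, 90.1]
force: [-0.4, -0.5, -3.2]
grip_width: 0.0466
grasp_force: 29.9
```

Emit:
step_arm --moves '[{"dp": [0, 0, 1], "dr": [0, 0, 0], "fingers": 1}, {"dp": [0, 0, 1], "dr": [0, 0, 0], "fingers": 1}, {"dp": [0, 0, 1], "dr": [0, 0, 0], "fingers": 1}, {"dp": [0, 0, 0], "dr": [0, 0, 0], "fingers": 1}, {"dp": [0, 0, 0], "dr": [0, 0, 0], "fingers": 1}]'

```text
time_s: 9.05
tool_pos: [0.5993, -0.334, 0.1349]
tool_rot: [179.9, 0.0, 90.1]
force: [-2.6, 2.1, 5.7]
grip_width: 0.0468
grasp_force: 30.1
```

Emit:
step_arm --moves '[{"dp": [0, 0, -1], "dr": [0, 0, 0], "fingers": 0}, {"dp": [0, 0, 0], "dr": [0, 0, 0], "fingers": 0}, {"dp": [0, 0, 0], "dr": [0, 0, 0], "fingers": 0}, {"dp": [0, 0, -20], "dr": [0, 0, 0], "fingers": 0}, {"dp": [0, 0, -40], "dr": [0, 0, 0], "fingers": 0}]'

```text
time_s: 9.68
tool_pos: [0.5984, -0.333, 0.1941]
tool_rot: [-179.9, -0.1, 90.1]
force: [-0.6, -0.3, 1.2]
grip_width: 0.0846
grasp_force: 0.0
```

Emit:
step_arm --moves '[{"dp": [0, 0, -40], "dr": [0, 0, 0], "fingers": 0}, {"dp": [41, -7, 0], "dr": [0, 0, 0], "fingers": 0}, {"dp": [41, -7, 0], "dr": [0, 0, 0], "fingers": 0}, {"dp": [41, -7, 0], "dr": [0, 0, 0], "fingers": 0}, {"dp": [41, -7, 0], "dr": [0, 0, 0], "fingers": 0}]'

```text
time_s: 10.3
tool_pos: [0.571, -0.1688, 0.2356]
tool_rot: [179.9, 0.0, 90.0]
force: [0.9, 0.4, -0.4]
grip_width: 0.087
grasp_force: 0.0
```

Emit:
step_arm --moves '[{"dp": [41, -7, 0], "dr": [0, 0, 0], "fingers": 0}, {"dp": [41, -7, 0], "dr": [0, 0, 0], "fingers": 0}, {"dp": [41, -8, 0], "dr": [0, 0, 0], "fingers": 0}, {"dp": [39, -7, 0], "dr": [0, 0, 0], "fingers": 0}, {"dp": [0, 0, 0], "dr": [0, 0, 0], "fingers": 0}]'

```text
time_s: 10.92
tool_pos: [0.5418, -0.0037, 0.2353]
tool_rot: [179.9, -0.1, 90.4]
force: [-0.0, 0.3, -0.1]
grip_width: 0.0868
grasp_force: 0.0
```

Emit:
step_arm --moves '[{"dp": [0, 0, 0], "dr": [0, 0, 0], "fingers": 0}, {"dp": [0, 0, 0], "dr": [0, 0, 0], "fingers": 0}, {"dp": [0, 0, 20], "dr": [0, 0, 0], "fingers": 0}, {"dp": [0, 0, 20], "dr": [0, 0, 0], "fingers": 0}, {"dp": [0, 0, 0], "dr": [0, 0, 0], "fingers": 0}]'

```text
time_s: 11.55
tool_pos: [0.5407, -0.009, 0.1929]
tool_rot: [-179.8, 0.1, 89.9]
force: [0.4, -0.0, -0.6]
grip_width: 0.0871
grasp_force: 0.0
```

```bash
python3 - <<'E'
from h import *
o=env.get_obs();print(o["tool_pos"],o["tool_rot"])
m=env.camera_model("side");a=env.read_camera("side");h=cv2.cvtColor(a,cv2.COLOR_RGB2HSV)
cv2.imwrite("pics/s2.png",a[:,:,::-1])
for b in blobs(cv2.inRange(h,(105,120,50),(130,255,255))>0,100):print(b,plane(m,b[1],.145))
print(proj(m,(.6,-.334,.145)))
E
```

```text
[ 0.54073569 -0.00900722  0.19286595] [-1.79831918e+02  5.54474083e-02  8.99298149e+01]
(array([126, 103,  24,  23, 425], dtype=int32), array([137.6, 113.8])) [ 0.59920041 -0.33532053  0.145     ]
(array([471, 349,  15,  13, 100], dtype=int32), array([477.3, 355. ])) [0.56370162 0.42694652 0.145     ]
[137.69557611 114.33763889]
```

Emit:
step_arm --moves '[{"dp": [0, 1, 20], "dr": [0, 0, 0], "fingers": 0}, {"dp": [0, 0, 20], "dr": [0, 0, 0], "fingers": 0}, {"dp": [0, 0, 12], "dr": [0, 0, 0], "fingers": 0}, {"dp": [0, 0, 7], "dr": [0, 0, 0], "fingers": 0}, {"dp": [0, 0, 0], "dr": [0, 0, 0], "fingers": 0}]'

```text
time_s: 12.22
tool_pos: [0.5429, -0.0078, 0.1352]
tool_rot: [180.0, 0.0, 90.0]
force: [0.7, -1.0, -0.6]
grip_width: 0.0868
grasp_force: 0.0
```

Emit:
step_arm --moves '[{"dp": [0, 0, 0], "dr": [0, 0, 0], "fingers": 0.2}, {"dp": [0, 0, 0], "dr": [0, 0, 0], "fingers": 0.5}, {"dp": [0, 0, 0], "dr": [0, 0, 0], "fingers": 0.8}, {"dp": [0, 0, 0], "dr": [0, 0, 0], "fingers": 1}, {"dp": [0, 0, 0], "dr": [0, 0, 0], "fingers": 1}]'

```text
time_s: 12.85
tool_pos: [0.5426, -0.0076, 0.1351]
tool_rot: [-180.0, -0.0, 90.1]
force: [-0.8, 0.2, 1.4]
grip_width: 0.0465
grasp_force: 29.9
```

Emit:
step_arm --moves '[{"dp": [0, 0, -6], "dr": [0, 0, 0], "fingers": 1}, {"dp": [0, 0, -12], "dr": [0, 0, 0], "fingers": 1}, {"dp": [0, 0, -18], "dr": [0, 0, 0], "fingers": 1}, {"dp": [0, 0, -18], "dr": [0, 0, 0], "fingers": 1}, {"dp": [0, 0, -6], "dr": [0, 0, 0], "fingers": 1}]'

```text
time_s: 13.48
tool_pos: [0.5438, -0.0077, 0.1973]
tool_rot: [179.8, -0.0, 90.1]
force: [-0.6, 0.8, -1.5]
grip_width: 0.0469
grasp_force: 29.9
```

Emit:
step_arm --moves '[{"dp": [0, 0, -15], "dr": [0, 0, 0], "fingers": 1}, {"dp": [0, 0, -15], "dr": [0, 0, 0], "fingers": 1}, {"dp": [-15, 0, 0], "dr": [0, 0, 0], "fingers": 1}, {"dp": [-30, 0, 0], "dr": [0, 0, 0], "fingers": 1}, {"dp": [-35, 3, 0], "dr": [0, 0, 0], "fingers": 1}]'

```text
time_s: 14.1
tool_pos: [0.5453, -0.0892, 0.2247]
tool_rot: [-180.0, 0.0, 90.1]
force: [0.7, 0.3, -2.0]
grip_width: 0.0468
grasp_force: 29.9
```

Emit:
step_arm --moves '[{"dp": [-38, 11, 0], "dr": [0, 0, 0], "fingers": 1}, {"dp": [-38, 11, 0], "dr": [0, 0, 0], "fingers": 1}, {"dp": [-38, 11, 0], "dr": [0, 0, 0], "fingers": 1}, {"dp": [-32, 9, 0], "dr": [0, 0, 0], "fingers": 1}, {"dp": [-20, 5, 0], "dr": [0, 0, 0], "fingers": 1}]'

```text
time_s: 14.72
tool_pos: [0.5919, -0.2572, 0.2243]
tool_rot: [-179.9, 0.1, 89.9]
force: [-0.8, 0.1, -2.5]
grip_width: 0.0467
grasp_force: 29.9
```

Emit:
step_arm --moves '[{"dp": [0, 0, 0], "dr": [0, 0, 0], "fingers": 1}, {"dp": [0, 0, 15], "dr": [0, 0, 0], "fingers": 1}, {"dp": [0, 0, 20], "dr": [0, 0, 0], "fingers": 1}, {"dp": [0, 0, 15], "dr": [0, 0, 0], "fingers": 1}, {"dp": [0, 0, 10], "dr": [0, 0, 0], "fingers": 1}]'

```text
time_s: 15.35
tool_pos: [0.5925, -0.2527, 0.1633]
tool_rot: [-179.9, -0.0, 90.1]
force: [-0.2, -0.0, -2.3]
grip_width: 0.047
grasp_force: 29.9
```

Emit:
step_arm --moves '[{"dp": [0, 0, 12], "dr": [0, 0, 0], "fingers": 1}, {"dp": [0, 0, 8], "dr": [0, 0, 0], "fingers": 1}, {"dp": [0, 0, 3], "dr": [0, 0, 0], "fingers": 1}, {"dp": [0, 0, 1], "dr": [0, 0, 0], "fingers": 1}, {"dp": [0, 0, 1], "dr": [0, 0, 0], "fingers": 1}]'

```text
time_s: 15.98
tool_pos: [0.5933, -0.2538, 0.1405]
tool_rot: [179.9, 0.0, 90.1]
force: [0.3, 0.4, -1.8]
grip_width: 0.0466
grasp_force: 29.9
```

Emit:
step_arm --moves '[{"dp": [0, 0, 1], "dr": [0, 0, 0], "fingers": 1}, {"dp": [0, 0, 1], "dr": [0, 0, 0], "fingers": 1}, {"dp": [0, 0, 0], "dr": [0, 0, 0], "fingers": 1}, {"dp": [0, 0, 0], "dr": [0, 0, 0], "fingers": 1}, {"dp": [0, 0, 0], "dr": [0, 0, 0], "fingers": 1}]'

```text
time_s: 16.6
tool_pos: [0.593, -0.2536, 0.1381]
tool_rot: [180.0, -0.0, 90.1]
force: [0.1, -0.2, -2.1]
grip_width: 0.0467
grasp_force: 29.9
```

Emit:
step_arm --moves '[{"dp": [0, 0, 1], "dr": [0, 0, 0], "fingers": 1}, {"dp": [0, 0, 1], "dr": [0, 0, 0], "fingers": 1}, {"dp": [0, 0, 0.5], "dr": [0, 0, 0], "fingers": 1}, {"dp": [0, 0, 0], "dr": [0, 0, 0], "fingers": 1}, {"dp": [0, 0, 0], "dr": [0, 0, 0], "fingers": 1}]'

```text
time_s: 17.23
tool_pos: [0.5931, -0.2543, 0.1371]
tool_rot: [179.9, 0.0, 90.0]
force: [-2.5, 1.3, 6.3]
grip_width: 0.0463
grasp_force: 30.0
```

Emit:
step_arm --moves '[{"dp": [0, 0, -1], "dr": [0, 0, 0], "fingers": 0}, {"dp": [0, 0, 0], "dr": [0, 0, 0], "fingers": 0}, {"dp": [0, 0, 0], "dr": [0, 0, 0], "fingers": 0}, {"dp": [0, 0, -20], "dr": [0, 0, 0], "fingers": 0}, {"dp": [0, 0, -40], "dr": [0, 0, 0], "fingers": 0}]'

```text
time_s: 17.85
tool_pos: [0.5922, -0.2532, 0.1968]
tool_rot: [-179.9, -0.0, 90.1]
force: [0.3, -0.3, -0.1]
grip_width: 0.0846
grasp_force: 0.0
```

Emit:
step_arm --moves '[{"dp": [0, 0, -30], "dr": [0, 0, 0], "fingers": 0.3}, {"dp": [40, 0, 0], "dr": [0, 0, 0], "fingers": 0.3}, {"dp": [40, 0, 0], "dr": [0, 0, 0], "fingers": 0.3}, {"dp": [0, 0, 0], "dr": [0, 0, 0], "fingers": 0.3}, {"dp": [0, 0, 0], "dr": [0, 0, 0], "fingers": 0.3}]'

```text
time_s: 18.48
tool_pos: [0.5931, -0.1745, 0.2277]
tool_rot: [179.9, 0.1, 90.0]
force: [-0.4, -1.0, -0.1]
grip_width: 0.0616
grasp_force: 0.0
```

```bash
python3 - <<'E'
from h import *;import pickle
o=env.get_obs();print(o["tool_pos"],o["tool_rot"],o["grip_width"])
W=env.camera_model("wrist");w=env.read_camera("wrist")
m=env.camera_model("side");a=env.read_camera("side");s=env.camera_model("scene");b=env.read_camera("scene")
pickle.dump(W,open("w2.pkl","wb"))
for n,i in (("w2",w),("s3",a),("c3",b)): cv2.imwrite(f"pics/{n}.png",i[:,:,::-1])
def crop(i,c,r): 
    x,y=int(c[0]),int(c[1]);return cv2.resize(i[max(y-r,0):y+r,max(0,x-r):x+r],(380,380),interpolation=cv2.INTER_CUBIC),(x-r,y-r,380/(2*r))
r1=crop(w,proj(W,(.591,-.046,.07)),50);r2=crop(a,proj(m,(.591,-.046,.05)),35)
print(r1[1],r2[1])
cv2.imwrite("pics/v1.png",np.hstack([r1[0],r2[0]])[:,:,::-1])
E
```

```text
[ 0.59306165 -0.17450005  0.22770891] [1.79922674e+02 5.07366757e-02 9.00423551e+01] 0.061646699006477804
(218, 2, 3.8) (209, 183, 5.428571428571429)
```

View pics/v1.png

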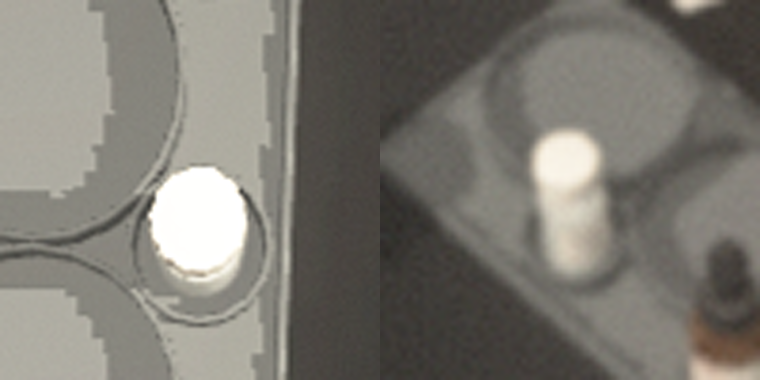

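Left crop: vial cap centred at (198,218), inside the well collar centred at (201,255). Right crop: cap centre (567,155).

```bash
python3 - <<'E'
from h import *;import pickle
W=pickle.load(open("w2.pkl","rb"));m=env.camera_model("side");s=env.camera_model("scene")
print("vial wrist",plane(W,(270.1,59.4),.07),"well",plane(W,(270.9,69.1),.02),"vial side",plane(m,(243.4,211.6),.07),tri([(W,(270.1,59.4)),(m,(243.4,211.6))]))
# weighed vial (black cap) & pan
a=cv2.imread("pics/s3.png");b=cv2.imread("pics/c3.png")
def pan(i,m,nm):
    c=proj(m,(.54,.29,.06)).astype(int);r=60;k=i[c[1]-r:c[1]+r,c[0]-r:c[0]+r];return cv2.resize(k,(390,390),interpolation=cv2.INTER_CUBIC),c-r
A=pan(a,m,"side");B=pan(b,s,"scene");print(A[1],B[1]);cv2.imwrite("pics/p1.png",np.hstack([A[0],B[0]]))
E
```

```text
vial wrist [ 0.59210156 -0.05165457  0.07      ] well [ 0.59265228 -0.05424242  0.02      ] vial side [ 0.58887417 -0.04935835  0.07      ] (array([ 0.59043802, -0.05052994,  0.06961805]), [np.float64(0.0019717060919599984), np.float64(0.001971706091959808)])
[340 248] [126 109]
```

View pics/p1.png

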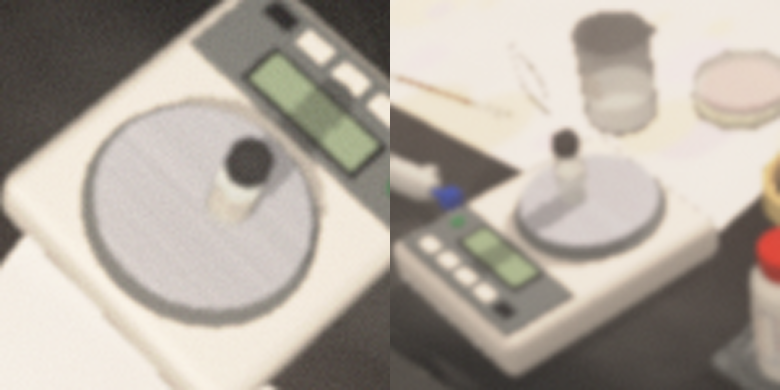

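Both views agree on the vial at (0.590,-0.0505, top 0.070), with the well at ≈(0.591,-0.052). Descending to grasp it.

Emit:
step_arm --moves '[{"dp": [40, -1, 0], "dr": [0, 0, 0], "fingers": 0.3}, {"dp": [40, -1, 0], "dr": [0, 0, 0], "fingers": 0.3}, {"dp": [30, -1, 0], "dr": [0, 0, 0], "fingers": 0.3}, {"dp": [14, 0, 0], "dr": [0, 0, 0], "fingers": 0.3}, {"dp": [0, 0, 20], "dr": [0, 0, 0], "fingers": 0.3}]'

```text
time_s: 19.25
tool_pos: [0.5911, -0.05, 0.2072]
tool_rot: [179.8, 0.0, 90.1]
force: [-0.6, -0.3, -0.1]
grip_width: 0.0606
grasp_force: 0.0
```

Emit:
step_arm --moves '[{"dp": [0, 0, 40], "dr": [0, 0, 0], "fingers": 0.3}, {"dp": [0, 0, 35], "dr": [0, 0, 0], "fingers": 0.3}, {"dp": [0, 0, 15], "dr": [0, 0, 0], "fingers": 0.3}, {"dp": [0, 0, 0], "dr": [0, 0, 0], "fingers": 0.3}, {"dp": [0, 0, 0], "dr": [0, 0, 0], "fingers": 0.3}]'

```text
time_s: 19.88
tool_pos: [0.5907, -0.0505, 0.1178]
tool_rot: [179.9, 0.0, 90.0]
force: [0.8, -0.5, 1.5]
grip_width: 0.0608
grasp_force: 0.0
```

Emit:
step_arm --moves '[{"dp": [0, 0, 30], "dr": [0, 0, 0], "fingers": 0.3}, {"dp": [0, 0, 30], "dr": [0, 0, 0], "fingers": 0.3}, {"dp": [0, 0, 14], "dr": [0, 0, 0], "fingers": 0.3}, {"dp": [0, 0, 5], "dr": [0, 0, 0], "fingers": 0.3}, {"dp": [0, 0, 0], "dr": [0, 0, 0], "fingers": 0.3}]'

```text
time_s: 20.5
tool_pos: [0.5905, -0.0498, 0.0384]
tool_rot: [179.9, -0.0, 90.1]
force: [1.2, 0.3, -0.3]
grip_width: 0.0611
grasp_force: 0.0
```

Emit:
step_arm --moves '[{"dp": [0, 0, 0], "dr": [0, 0, 0], "fingers": 0.5}, {"dp": [0, 0, 0], "dr": [0, 0, 0], "fingers": 0.7}, {"dp": [0, 0, 0], "dr": [0, 0, 0], "fingers": 0.9}, {"dp": [0, 0, 0], "dr": [0, 0, 0], "fingers": 1}, {"dp": [0, 0, 0], "dr": [0, 0, 0], "fingers": 1}]' --squeeze 10

```text
time_s: 21.12
tool_pos: [0.5898, -0.0496, 0.0376]
tool_rot: [180.0, -0.0, 90.1]
force: [0.6, -0.5, -0.4]
grip_width: 0.0239
grasp_force: 10.0
```

Emit:
step_arm --moves '[{"dp": [0, 0, -10], "dr": [0, 0, 0], "fingers": 1}, {"dp": [0, 0, -25], "dr": [0, 0, 0], "fingers": 1}, {"dp": [0, 0, -35], "dr": [0, 0, 0], "fingers": 1}, {"dp": [0, 0, -35], "dr": [0, 0, 0], "fingers": 1}, {"dp": [0, 0, -25], "dr": [0, 0, 0], "fingers": 1}]'

```text
time_s: 21.75
tool_pos: [0.5904, -0.0499, 0.17]
tool_rot: [179.9, -0.0, 90.0]
force: [-1.1, 0.3, -0.2]
grip_width: 0.0238
grasp_force: 10.0
```

Emit:
step_arm --moves '[{"dp": [-10, -8, 0], "dr": [0, 0, 0], "fingers": 1}, {"dp": [-30, -18, 0], "dr": [0, 0, 0], "fingers": 1}, {"dp": [-36, -21, 0], "dr": [0, 0, 0], "fingers": 1}, {"dp": [-36, -21, 0], "dr": [0, 0, 0], "fingers": 1}, {"dp": [-36, -21, 0], "dr": [0, 0, 0], "fingers": 1}]'

```text
time_s: 22.38
tool_pos: [0.4988, -0.1992, 0.1665]
tool_rot: [-179.9, -0.0, 90.0]
force: [-0.1, -0.2, -0.2]
grip_width: 0.0239
grasp_force: 10.0
```

Emit:
step_arm --moves '[{"dp": [-36, -21, 0], "dr": [0, 0, 0], "fingers": 1}, {"dp": [-36, -18, 0], "dr": [0, 0, 0], "fingers": 1}, {"dp": [-25, -12, 0], "dr": [0, 0, 0], "fingers": 1}, {"dp": [-11, -5, 0], "dr": [0, 0, 0], "fingers": 1}, {"dp": [0, 0, 10], "dr": [0, 0, 0], "fingers": 1}]'

```text
time_s: 23.0
tool_pos: [0.4449, -0.3063, 0.1573]
tool_rot: [180.0, -0.0, 90.0]
force: [-0.0, -0.3, -0.5]
grip_width: 0.024
grasp_force: 10.0
```

Emit:
step_arm --moves '[{"dp": [0, 0, 30], "dr": [0, 0, 0], "fingers": 1}, {"dp": [0, 0, 35], "dr": [0, 0, 0], "fingers": 1}, {"dp": [0, 0, 30], "dr": [0, 0, 0], "fingers": 1}, {"dp": [0, 0, 10], "dr": [0, 0, 0], "fingers": 1}, {"dp": [0, 0, 0], "dr": [0, 0, 0], "fingers": 1}]'

```text
time_s: 23.62
tool_pos: [0.4451, -0.3049, 0.052]
tool_rot: [-179.9, -0.0, 90.1]
force: [0.1, -0.8, -0.5]
grip_width: 0.0242
grasp_force: 10.0
```

```bash
python3 - <<'E'
from h import *
o=env.get_obs();print(o["tool_pos"],o["tool_rot"],o["grip_width"])
for n in("scene","side"):cv2.imwrite(f"pics/{n}4.png",env.read_camera(n)[:,:,::-1])
E
```

```text
[ 0.44507428 -0.30485855  0.05196615] [-1.79921912e+02 -3.20346092e-02  9.01208589e+01] 0.024227803906157426
```

View pics/scene4.png

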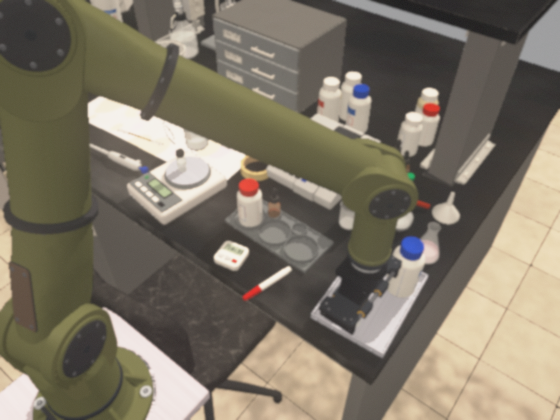

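Gripper is over the near end of the tray, the blue bottle stands upright at (408,265), and two wells are empty. Setting the vial down.

Emit:
step_arm --moves '[{"dp": [0, 0, 6], "dr": [0, 0, 0], "fingers": 1}, {"dp": [0, 0, 3], "dr": [0, 0, 0], "fingers": 1}, {"dp": [0, 0, 1.5], "dr": [0, 0, 0], "fingers": 1}, {"dp": [0, 0, 0], "dr": [0, 0, 0], "fingers": 1}, {"dp": [0, 0, 0], "dr": [0, 0, 0], "fingers": 1}]'

```text
time_s: 24.35
tool_pos: [0.4451, -0.3058, 0.0422]
tool_rot: [180.0, 0.0, 90.1]
force: [0.3, -0.0, -0.0]
grip_width: 0.0243
grasp_force: 10.0
```

Emit:
step_arm --moves '[{"dp": [0, 0, 1], "dr": [0, 0, 0], "fingers": 1}, {"dp": [0, 0, 0], "dr": [0, 0, 0], "fingers": 1}, {"dp": [0, 0, 0], "dr": [0, 0, 0], "fingers": 1}, {"dp": [0, 0, 0], "dr": [0, 0, 0], "fingers": 1}, {"dp": [0, 0, 0], "dr": [0, 0, 0], "fingers": 1}]'

```text
time_s: 24.98
tool_pos: [0.4451, -0.3058, 0.0411]
tool_rot: [180.0, -0.0, 90.1]
force: [-0.3, 0.4, -0.2]
grip_width: 0.0243
grasp_force: 10.0
```

Emit:
step_arm --moves '[{"dp": [0, 0, 0.7], "dr": [0, 0, 0], "fingers": 1}, {"dp": [0, 0, 0.7], "dr": [0, 0, 0], "fingers": 1}, {"dp": [0, 0, 0], "dr": [0, 0, 0], "fingers": 1}, {"dp": [0, 0, 0], "dr": [0, 0, 0], "fingers": 1}, {"dp": [0, 0, 0], "dr": [0, 0, 0], "fingers": 1}]'

```text
time_s: 25.6
tool_pos: [0.4451, -0.3058, 0.0396]
tool_rot: [180.0, -0.0, 90.1]
force: [-0.1, -0.2, -0.5]
grip_width: 0.0239
grasp_force: 10.0
```

Emit:
step_arm --moves '[{"dp": [0, 0, 0.7], "dr": [0, 0, 0], "fingers": 1}, {"dp": [0, 0, 0.7], "dr": [0, 0, 0], "fingers": 1}, {"dp": [0, 0, 0], "dr": [0, 0, 0], "fingers": 1}, {"dp": [0, 0, 0], "dr": [0, 0, 0], "fingers": 1}, {"dp": [0, 0, 0], "dr": [0, 0, 0], "fingers": 1}]'

```text
time_s: 26.22
tool_pos: [0.4455, -0.3059, 0.0393]
tool_rot: [179.9, -0.0, 90.1]
force: [-2.7, 1.0, 9.3]
grip_width: 0.0238
grasp_force: 10.0
```

Emit:
step_arm --moves '[{"dp": [0, 0, -1.5], "dr": [0, 0, 0], "fingers": 0.3}, {"dp": [0, 0, 0], "dr": [0, 0, 0], "fingers": 0.3}, {"dp": [0, 0, 0], "dr": [0, 0, 0], "fingers": 0.3}, {"dp": [0, 0, -30], "dr": [0, 0, 0], "fingers": 0.3}, {"dp": [0, 0, -50], "dr": [0, 0, 0], "fingers": 0.3}]'

```text
time_s: 26.85
tool_pos: [0.4437, -0.3049, 0.1191]
tool_rot: [-179.8, -0.1, 90.1]
force: [1.5, 0.3, 0.5]
grip_width: 0.0593
grasp_force: 0.0
```

Emit:
step_arm --moves '[{"dp": [0, 0, -60], "dr": [0, 0, 0], "fingers": 0.3}, {"dp": [0, 0, -60], "dr": [0, 0, 0], "fingers": 0.3}, {"dp": [48, 8, 0], "dr": [0, 0, 0], "fingers": 0.3}, {"dp": [48, 8, 0], "dr": [0, 0, 0], "fingers": 0.3}, {"dp": [48, 8, 0], "dr": [0, 0, 0], "fingers": 0.3}]'

```text
time_s: 27.48
tool_pos: [0.469, -0.1603, 0.2399]
tool_rot: [179.9, -0.0, 90.0]
force: [0.0, -0.5, 0.2]
grip_width: 0.0608
grasp_force: 0.0
```

Emit:
step_arm --moves '[{"dp": [48, 8, 0], "dr": [0, 0, 0], "fingers": 0.3}, {"dp": [48, 8, 0], "dr": [0, 0, 0], "fingers": 0.3}, {"dp": [48, 8, 0], "dr": [0, 0, 0], "fingers": 0.3}, {"dp": [48, 8, 0], "dr": [0, 0, 0], "fingers": 0.3}, {"dp": [48, 8, 0], "dr": [0, 0, 0], "fingers": 0.3}]'

```text
time_s: 28.1
tool_pos: [0.5087, 0.0797, 0.2397]
tool_rot: [180.0, -0.0, 90.0]
force: [0.4, 0.4, -0.2]
grip_width: 0.0607
grasp_force: 0.0
```

Emit:
step_arm --moves '[{"dp": [48, 8, 0], "dr": [0, 0, 0], "fingers": 0.3}, {"dp": [48, 8, 0], "dr": [0, 0, 0], "fingers": 0.3}, {"dp": [40, 8, 0], "dr": [0, 0, 0], "fingers": 0.3}, {"dp": [0, 0, 0], "dr": [0, 0, 0], "fingers": 0.3}, {"dp": [0, 0, 0], "dr": [0, 0, 0], "fingers": 0.3}]'

```text
time_s: 28.72
tool_pos: [0.5325, 0.2132, 0.2394]
tool_rot: [-180.0, 0.1, 90.0]
force: [0.1, -0.8, -0.5]
grip_width: 0.0611
grasp_force: 0.0
```

```bash
python3 - <<'E'
from h import *;import pickle
o=env.get_obs();print(o["tool_pos"],o["tool_rot"],o["grip_width"])
W=env.camera_model("wrist");w=env.read_camera("wrist");a=env.read_camera("side");pickle.dump(W,open("w5.pkl","wb"))
cv2.imwrite("pics/w5.png",w[:,:,::-1]);cv2.imwrite("pics/side5.png",a[:,:,::-1])
p=proj(W,(.54,.29,.06)).astype(int);print(p)
x,y=max(p[0]-100,0),max(p[1]-100,0);L=cv2.resize(w[y:y+200,x:x+200],(480,480));print(x,y)
q=proj(env.camera_model("side"),(.51,-.3,.05)).astype(int);x,y=max(q[0]-60,0),max(q[1]-60,0);R=cv2.resize(a[y:y+120,x:x+120],(300,300));print(x,y)
K=np.zeros((480,780,3),np.uint8);K[:,:480]=L;K[:300,480:]=R;cv2.imwrite("pics/p5.png",K[:,:,::-1])
E
```

```text
[0.53254161 0.21323042 0.2393899 ] [-1.79976487e+02  7.60692561e-02  9.00149085e+01] 0.061095022807177865
[278 112]
178 12
129 70
```

View pics/p5.png

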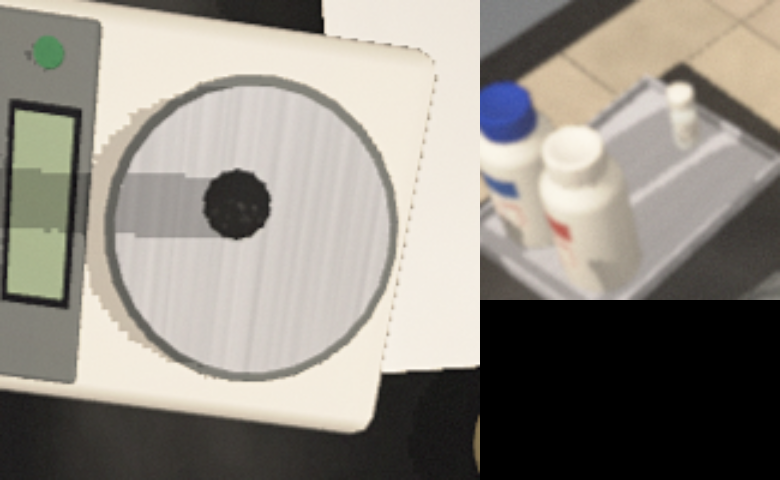

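The left crop shows the pan circle centred at (251,227) and the black cap at (237,204). The right crop shows both bottles and the white vial (683,92) upright on the tray.

```bash
python3 - <<'E'
from h import *;import pickle
W=pickle.load(open("w5.pkl","rb"));m=env.camera_model("side");s=env.camera_model("scene")
print("pan",plane(W,(282.6,106.6),.06),"edges",plane(W,(178+105/2.4,106.6),.06),plane(W,(178+397/2.4,106.6),.06),plane(W,(282.6,12+73/2.4),.06),plane(W,(282.6,12+381/2.4),.06))
print("vial",plane(W,(276.75,97),.124),tri([(W,(276.75,97)),(m,(416.3,297.8)),(s,(179.8,153))]))
print("vial side",plane(m,(416.3,297.8),.122),"scene",plane(s,(179.8,151.5),.124))
print("pan tri",tri([(W,(282.6,106.6)),(m,(401.8,310.8)),(s,(187.5,170.5))]))
print("tray vial",plane(m,(209.8,105),.072))
E
```

```text
pan [0.54365352 0.29544767 0.06      ] edges [0.48257703 0.29543904 0.06      ] [0.6047065 0.2954563 0.06     ] [0.54313459 0.35376369 0.06      ] [0.54423229 0.23040751 0.06      ]
vial [0.53698112 0.30235502 0.124     ] (array([0.53551733, 0.30305352, 0.11417213]), [np.float64(0.001621529159558071), np.float64(0.002255038938718725), np.float64(0.0011723932308498172)])
vial side [0.53742155 0.30503436 0.122     ] scene [0.53182172 0.29606921 0.124     ]
pan tri (array([0.54244415, 0.29373319, 0.05372381]), [np.float64(0.0022471790798447183), np.float64(0.0022789268460690275), np.float64(0.0020530128129291293)])
tray vial [ 0.43983569 -0.30680029  0.072     ]
```

Emit:
step_arm --moves '[{"dp": [35, 2, 0], "dr": [0, 0, 0], "fingers": 0.3}, {"dp": [35, 2, 10], "dr": [0, 0, 0], "fingers": 0.3}, {"dp": [20, 1, 20], "dr": [0, 0, 0], "fingers": 0.3}, {"dp": [0, 0, 40], "dr": [0, 0, 0], "fingers": 0.3}, {"dp": [0, 0, 30], "dr": [0, 0, 0], "fingers": 0.3}]'

```text
time_s: 29.45
tool_pos: [0.5368, 0.3026, 0.1372]
tool_rot: [-179.9, 0.1, 90.0]
force: [0.9, -0.4, 0.1]
grip_width: 0.0605
grasp_force: 0.0
```

Emit:
step_arm --moves '[{"dp": [0, 0, 0], "dr": [0, 0, 0], "fingers": 0.3}, {"dp": [0, 0, 20], "dr": [0, 0, 0], "fingers": 0.3}, {"dp": [0, 0, 20], "dr": [0, 0, 0], "fingers": 0.3}, {"dp": [0, 0, 7], "dr": [0, 0, 0], "fingers": 0.3}, {"dp": [0, 0, 0], "dr": [0, 0, 0], "fingers": 0.3}]'

```text
time_s: 30.08
tool_pos: [0.5371, 0.3041, 0.0922]
tool_rot: [-180.0, 0.0, 90.1]
force: [-0.1, -0.4, 0.4]
grip_width: 0.0608
grasp_force: 0.0
```

Emit:
step_arm --moves '[{"dp": [0, 0, 0], "dr": [0, 0, 0], "fingers": 0.5}, {"dp": [0, 0, 0], "dr": [0, 0, 0], "fingers": 0.7}, {"dp": [0, 0, 0], "dr": [0, 0, 0], "fingers": 0.9}, {"dp": [0, 0, 0], "dr": [0, 0, 0], "fingers": 1}, {"dp": [0, 0, 0], "dr": [0, 0, 0], "fingers": 1}]'

```text
time_s: 30.7
tool_pos: [0.5375, 0.3043, 0.0929]
tool_rot: [180.0, -0.0, 90.1]
force: [0.9, 0.2, -0.2]
grip_width: 0.024
grasp_force: 9.9
```

Emit:
step_arm --moves '[{"dp": [0, 0, -10], "dr": [0, 0, 0], "fingers": 1}, {"dp": [0, 0, -25], "dr": [0, 0, 0], "fingers": 1}, {"dp": [0, 0, -35], "dr": [0, 0, 0], "fingers": 1}, {"dp": [0, 0, -35], "dr": [0, 0, 0], "fingers": 1}, {"dp": [0, 0, -25], "dr": [0, 0, 0], "fingers": 1}]'

```text
time_s: 31.32
tool_pos: [0.538, 0.3044, 0.2255]
tool_rot: [179.9, -0.1, 90.0]
force: [0.5, 0.2, -0.3]
grip_width: 0.0243
grasp_force: 9.9
```

Emit:
step_arm --moves '[{"dp": [-20, 3, 0], "dr": [0, 0, 0], "fingers": 1}, {"dp": [-38, 6, 0], "dr": [0, 0, 0], "fingers": 1}, {"dp": [-42, 6, 0], "dr": [0, 0, 0], "fingers": 1}, {"dp": [-42, 6, 0], "dr": [0, 0, 0], "fingers": 1}, {"dp": [-42, 6, 0], "dr": [0, 0, 0], "fingers": 1}]'

```text
time_s: 31.95
tool_pos: [0.564, 0.1171, 0.2217]
tool_rot: [-179.9, 0.0, 90.0]
force: [1.0, 0.2, -0.1]
grip_width: 0.024
grasp_force: 9.9
```

Emit:
step_arm --moves '[{"dp": [-42, 7, 0], "dr": [0, 0, 0], "fingers": 1}, {"dp": [-42, 7, 0], "dr": [0, 0, 0], "fingers": 1}, {"dp": [-42, 7, 0], "dr": [0, 0, 0], "fingers": 1}, {"dp": [-30, 4, 0], "dr": [0, 0, 0], "fingers": 1}, {"dp": [-16, 2, 0], "dr": [0, 0, 0], "fingers": 1}]'

```text
time_s: 32.58
tool_pos: [0.5907, -0.0552, 0.222]
tool_rot: [-179.9, 0.0, 89.8]
force: [-1.3, 0.2, -0.5]
grip_width: 0.0246
grasp_force: 9.9
```

Emit:
step_arm --moves '[{"dp": [0, 0, 0], "dr": [0, 0, 0], "fingers": 1}, {"dp": [0, 0, 30], "dr": [0, 0, 0], "fingers": 1}, {"dp": [0, 0, 40], "dr": [0, 0, 0], "fingers": 1}, {"dp": [0, 0, 30], "dr": [0, 0, 0], "fingers": 1}, {"dp": [0, 0, 0], "dr": [0, 0, 0], "fingers": 1}]'

```text
time_s: 33.2
tool_pos: [0.5896, -0.0494, 0.1201]
tool_rot: [-179.7, -0.0, 90.2]
force: [0.6, 0.6, 0.1]
grip_width: 0.0243
grasp_force: 9.9
```

Emit:
step_arm --moves '[{"dp": [-1, 1, 25], "dr": [0, 0, 0], "fingers": 1}, {"dp": [0, 0, 25], "dr": [0, 0, 0], "fingers": 1}, {"dp": [0, 0, 10], "dr": [0, 0, 0], "fingers": 1}, {"dp": [0, 0, 0], "dr": [0, 0, 0], "fingers": 1}, {"dp": [0, 0, 0], "dr": [0, 0, 0], "fingers": 1}]'

```text
time_s: 33.83
tool_pos: [0.5939, -0.0525, 0.0642]
tool_rot: [179.9, -0.0, 90.1]
force: [0.4, -0.1, -0.4]
grip_width: 0.024
grasp_force: 9.9
```

```bash
python3 - <<'E'
from h import *
m=env.camera_model("side");a=env.read_camera("side");p=proj(m,(.591,-.052,.04)).astype(int);k=a[p[1]-50:p[1]+50,p[0]-50:p[0]+50]
b=env.camera_model("scene");c=env.read_camera("scene");p=proj(b,(.591,-.052,.04)).astype(int);l=c[p[1]-50:p[1]+50,p[0]-50:p[0]+50]
cv2.imwrite("pics/v6.png",cv2.resize(np.hstack([k,l]),(780,390),interpolation=cv2.INTER_CUBIC)[:,:,::-1])
E
```

```text
(no output)
```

View pics/v6.png

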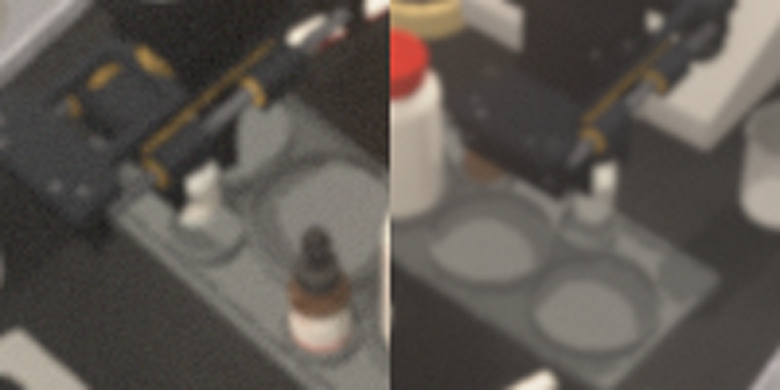

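The vial hangs upright over the well (left crop: bottom ≈(200,222), well centre ≈(208,238)). I nudge it slightly toward the robot and to the left, then seat it.

Emit:
step_arm --moves '[{"dp": [1, -3, 0], "dr": [0, 0, 0], "fingers": 1}, {"dp": [0, 0, 8], "dr": [0, 0, 0], "fingers": 1}, {"dp": [0, 0, 8], "dr": [0, 0, 0], "fingers": 1}, {"dp": [0, 0, 5], "dr": [0, 0, 0], "fingers": 1}, {"dp": [0, 0, 2], "dr": [0, 0, 0], "fingers": 1}]'

```text
time_s: 34.55
tool_pos: [0.5894, -0.0517, 0.0391]
tool_rot: [-179.9, 0.0, 90.1]
force: [0.2, -0.5, -1.0]
grip_width: 0.0244
grasp_force: 9.9
```

Emit:
step_arm --moves '[{"dp": [0, 0, 1], "dr": [0, 0, 0], "fingers": 1}, {"dp": [0, 0, 1], "dr": [0, 0, 0], "fingers": 1}, {"dp": [0, 0, 0.5], "dr": [0, 0, 0], "fingers": 1}, {"dp": [0, 0, 0], "dr": [0, 0, 0], "fingers": 1}, {"dp": [0, 0, 0], "dr": [0, 0, 0], "fingers": 1}]'

```text
time_s: 35.17
tool_pos: [0.5897, -0.0518, 0.0387]
tool_rot: [-180.0, -0.0, 90.0]
force: [-4.1, 0.2, 8.6]
grip_width: 0.0242
grasp_force: 10.0
```

Emit:
step_arm --moves '[{"dp": [0, 0, -1.5], "dr": [0, 0, 0], "fingers": 0.3}, {"dp": [0, 0, 0], "dr": [0, 0, 0], "fingers": 0.3}, {"dp": [0, 0, 0], "dr": [0, 0, 0], "fingers": 0.3}, {"dp": [0, 0, -30], "dr": [0, 0, 0], "fingers": 0.3}, {"dp": [0, 0, -50], "dr": [0, 0, 0], "fingers": 0.3}]'

```text
time_s: 35.8
tool_pos: [0.5882, -0.0514, 0.1177]
tool_rot: [-179.8, 0.0, 90.1]
force: [1.1, 0.3, -0.1]
grip_width: 0.0594
grasp_force: 0.0
```

Emit:
step_arm --moves '[{"dp": [0, 0, -50], "dr": [0, 0, 0], "fingers": 0.3}, {"dp": [-30, -18, 0], "dr": [0, 0, 0], "fingers": 0.3}, {"dp": [-36, -21, 0], "dr": [0, 0, 0], "fingers": 0.3}, {"dp": [-36, -21, 0], "dr": [0, 0, 0], "fingers": 0.3}, {"dp": [-36, -21, 0], "dr": [0, 0, 0], "fingers": 0.3}]'

```text
time_s: 36.42
tool_pos: [0.5082, -0.1908, 0.1687]
tool_rot: [180.0, -0.0, 90.1]
force: [-0.0, 0.4, -0.2]
grip_width: 0.0609
grasp_force: 0.0
```

Emit:
step_arm --moves '[{"dp": [-36, -21, 0], "dr": [0, 0, 0], "fingers": 0.3}, {"dp": [-36, -20, 0], "dr": [0, 0, 0], "fingers": 0.3}, {"dp": [-30, -16, 0], "dr": [0, 0, 0], "fingers": 0.3}, {"dp": [-14, -8, 0], "dr": [0, 0, 0], "fingers": 0.3}, {"dp": [0, 0, 0], "dr": [0, 0, 0], "fingers": 0.3}]'

```text
time_s: 37.05
tool_pos: [0.4437, -0.3063, 0.1687]
tool_rot: [180.0, -0.0, 89.9]
force: [-0.5, 1.5, -0.0]
grip_width: 0.0609
grasp_force: 0.0
```

Emit:
step_arm --moves '[{"dp": [0, 0, 0], "dr": [0, 0, 0], "fingers": 0.3}, {"dp": [0, 0, 20], "dr": [0, 0, 0], "fingers": 0.3}, {"dp": [0, 0, 25], "dr": [0, 0, 0], "fingers": 0.3}, {"dp": [0, 0, 0], "dr": [0, 0, 0], "fingers": 0.3}, {"dp": [0, 0, 0], "dr": [0, 0, 0], "fingers": 0.3}]'

```text
time_s: 37.67
tool_pos: [0.445, -0.3053, 0.1244]
tool_rot: [180.0, 0.0, 90.1]
force: [-0.6, 1.0, 0.0]
grip_width: 0.0609
grasp_force: 0.0
```

```bash
python3 - <<'E'
from h import *
def crop(n,X,r):
    m=env.camera_model(n);a=env.read_camera(n);p=proj(m,X).astype(int);x,y=max(p[0]-r,0),max(p[1]-r,0);print(n,x,y,390/2/r);return cv2.resize(a[y:y+2*r,x:x+2*r],(390,390),interpolation=cv2.INTER_CUBIC)
cv2.imwrite("pics/v7.png",np.hstack([crop("side",(.591,-.052,.04),45),crop("side",(.445,-.306,.07),60)])[:,:,::-1])
E
```

```text
side 197 174 4.333333333333333
side 148 47 3.25
```

View pics/v7.png

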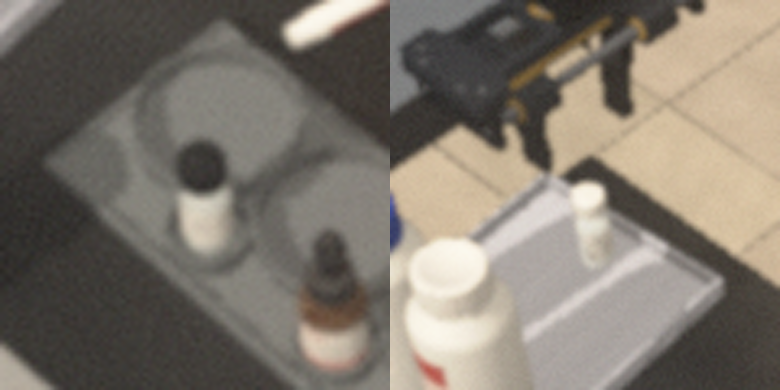

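Black-capped vial is standing in its well (left crop 205,200), and the white vial stands upright on the tray (right crop 588,220). Picking the white vial.

Emit:
step_arm --moves '[{"dp": [0, 0, 25], "dr": [0, 0, 0], "fingers": 0.3}, {"dp": [0, 0, 25], "dr": [0, 0, 0], "fingers": 0.3}, {"dp": [0, 0, 22], "dr": [0, 0, 0], "fingers": 0.3}, {"dp": [0, 0, 12], "dr": [0, 0, 0], "fingers": 0.3}, {"dp": [0, 0, 0], "dr": [0, 0, 0], "fingers": 0.3}]'

```text
time_s: 38.4
tool_pos: [0.444, -0.3057, 0.0397]
tool_rot: [-180.0, -0.0, 90.1]
force: [-0.4, 0.2, -0.1]
grip_width: 0.0606
grasp_force: 0.0
```

Emit:
step_arm --moves '[{"dp": [0, 0, 0], "dr": [0, 0, 0], "fingers": 0.5}, {"dp": [0, 0, 0], "dr": [0, 0, 0], "fingers": 0.7}, {"dp": [0, 0, 0], "dr": [0, 0, 0], "fingers": 0.9}, {"dp": [0, 0, 0], "dr": [0, 0, 0], "fingers": 1}, {"dp": [0, 0, 0], "dr": [0, 0, 0], "fingers": 1}]'

```text
time_s: 39.02
tool_pos: [0.4442, -0.3057, 0.0398]
tool_rot: [180.0, -0.0, 90.1]
force: [-0.4, 0.0, 0.5]
grip_width: 0.0241
grasp_force: 9.9
```

Emit:
step_arm --moves '[{"dp": [0, 0, -10], "dr": [0, 0, 0], "fingers": 1}, {"dp": [0, 0, -30], "dr": [0, 0, 0], "fingers": 1}, {"dp": [0, 0, -50], "dr": [0, 0, 0], "fingers": 1}, {"dp": [0, 0, -50], "dr": [0, 0, 0], "fingers": 1}, {"dp": [0, 0, -40], "dr": [0, 0, 0], "fingers": 1}]'

```text
time_s: 39.65
tool_pos: [0.4441, -0.3063, 0.2225]
tool_rot: [179.9, 0.0, 90.0]
force: [0.7, 0.2, -0.2]
grip_width: 0.0239
grasp_force: 9.9
```

Emit:
step_arm --moves '[{"dp": [20, 3, 0], "dr": [0, 0, 0], "fingers": 1}, {"dp": [40, 6, 0], "dr": [0, 0, 0], "fingers": 1}, {"dp": [48, 8, 0], "dr": [0, 0, 0], "fingers": 1}, {"dp": [48, 8, 0], "dr": [0, 0, 0], "fingers": 1}, {"dp": [48, 8, 0], "dr": [0, 0, 0], "fingers": 1}]'

```text
time_s: 40.28
tool_pos: [0.4769, -0.1005, 0.2206]
tool_rot: [179.9, -0.0, 90.0]
force: [0.3, -0.2, -0.3]
grip_width: 0.024
grasp_force: 9.9
```

Emit:
step_arm --moves '[{"dp": [48, 8, 0], "dr": [0, 0, 0], "fingers": 1}, {"dp": [48, 8, 0], "dr": [0, 0, 0], "fingers": 1}, {"dp": [48, 8, 0], "dr": [0, 0, 0], "fingers": 1}, {"dp": [48, 8, 0], "dr": [0, 0, 0], "fingers": 1}, {"dp": [48, 8, 0], "dr": [0, 0, 0], "fingers": 1}]'

```text
time_s: 40.9
tool_pos: [0.5169, 0.1395, 0.2206]
tool_rot: [179.9, -0.0, 90.0]
force: [-0.1, -0.2, 0.0]
grip_width: 0.0241
grasp_force: 9.9
```

Emit:
step_arm --moves '[{"dp": [48, 8, 0], "dr": [0, 0, 0], "fingers": 1}, {"dp": [48, 8, 0], "dr": [0, 0, 0], "fingers": 1}, {"dp": [40, 7, 0], "dr": [0, 0, 0], "fingers": 1}, {"dp": [20, 4, 0], "dr": [0, 0, 0], "fingers": 1}, {"dp": [0, 0, 0], "dr": [0, 0, 0], "fingers": 1}]'

```text
time_s: 41.52
tool_pos: [0.5433, 0.2949, 0.2196]
tool_rot: [-180.0, 0.0, 90.2]
force: [-1.0, -0.6, -0.1]
grip_width: 0.0243
grasp_force: 9.9
```

Emit:
step_arm --moves '[{"dp": [0, 0, 0], "dr": [0, 0, 0], "fingers": 1}, {"dp": [0, 0, 30], "dr": [0, 0, 0], "fingers": 1}, {"dp": [0, 0, 40], "dr": [0, 0, 0], "fingers": 1}, {"dp": [0, 0, 30], "dr": [0, 0, 0], "fingers": 1}, {"dp": [0, 0, 0], "dr": [0, 0, 0], "fingers": 1}]'

```text
time_s: 42.15
tool_pos: [0.5421, 0.2913, 0.1178]
tool_rot: [-179.8, 0.2, 89.9]
force: [0.1, -0.6, 0.2]
grip_width: 0.0242
grasp_force: 9.9
```

Resting height will be ≈0.092.

Emit:
step_arm --moves '[{"dp": [0, 0, 12], "dr": [0, 0, 0], "fingers": 1}, {"dp": [0, 0, 8], "dr": [0, 0, 0], "fingers": 1}, {"dp": [0, 0, 3], "dr": [0, 0, 0], "fingers": 1}, {"dp": [0, 0, 0], "dr": [0, 0, 0], "fingers": 1}, {"dp": [0, 0, 0], "dr": [0, 0, 0], "fingers": 1}]'

```text
time_s: 42.78
tool_pos: [0.5437, 0.2945, 0.0972]
tool_rot: [180.0, -0.0, 90.1]
force: [0.1, -0.0, -0.4]
grip_width: 0.024
grasp_force: 9.9
```

Emit:
step_arm --moves '[{"dp": [0, 0, 0.7], "dr": [0, 0, 0], "fingers": 1}, {"dp": [0, 0, 0.7], "dr": [0, 0, 0], "fingers": 1}, {"dp": [0, 0, 0], "dr": [0, 0, 0], "fingers": 1}, {"dp": [0, 0, 0], "dr": [0, 0, 0], "fingers": 1}, {"dp": [0, 0, 0], "dr": [0, 0, 0], "fingers": 1}]'

```text
time_s: 43.4
tool_pos: [0.5435, 0.2943, 0.0954]
tool_rot: [180.0, -0.0, 90.1]
force: [0.6, 0.2, -0.6]
grip_width: 0.0242
grasp_force: 9.9
```

Emit:
step_arm --moves '[{"dp": [0, 0, 1], "dr": [0, 0, 0], "fingers": 1}, {"dp": [0, 0, 1], "dr": [0, 0, 0], "fingers": 1}, {"dp": [0, 0, 0.5], "dr": [0, 0, 0], "fingers": 1}, {"dp": [0, 0, 0], "dr": [0, 0, 0], "fingers": 1}, {"dp": [0, 0, 0], "dr": [0, 0, 0], "fingers": 1}]'

```text
time_s: 44.02
tool_pos: [0.5435, 0.2943, 0.0929]
tool_rot: [180.0, -0.0, 90.1]
force: [-0.4, 0.4, 0.1]
grip_width: 0.0239
grasp_force: 9.9
```

Emit:
step_arm --moves '[{"dp": [0, 0, 0.5], "dr": [0, 0, 0], "fingers": 1}, {"dp": [0, 0, 0.5], "dr": [0, 0, 0], "fingers": 1}, {"dp": [0, 0, 0], "dr": [0, 0, 0], "fingers": 1}, {"dp": [0, 0, 0], "dr": [0, 0, 0], "fingers": 1}, {"dp": [0, 0, 0], "dr": [0, 0, 0], "fingers": 1}]'

```text
time_s: 44.65
tool_pos: [0.5435, 0.2943, 0.0919]
tool_rot: [180.0, -0.0, 90.1]
force: [-0.5, -0.1, -0.8]
grip_width: 0.0242
grasp_force: 9.9
```

Emit:
step_arm --moves '[{"dp": [0, 0, 0.7], "dr": [0, 0, 0], "fingers": 1}, {"dp": [0, 0, 0], "dr": [0, 0, 0], "fingers": 1}, {"dp": [0, 0, 0], "dr": [0, 0, 0], "fingers": 1}, {"dp": [0, 0, 0], "dr": [0, 0, 0], "fingers": 1}, {"dp": [0, 0, 0], "dr": [0, 0, 0], "fingers": 1}]'

```text
time_s: 45.28
tool_pos: [0.5438, 0.2944, 0.0916]
tool_rot: [180.0, -0.0, 90.1]
force: [-0.2, -1.3, 5.1]
grip_width: 0.0241
grasp_force: 9.9
```

Emit:
step_arm --moves '[{"dp": [0, 0, -0.7], "dr": [0, 0, 0], "fingers": 0.3}, {"dp": [0, 0, 0], "dr": [0, 0, 0], "fingers": 0.3}, {"dp": [0, 0, 0], "dr": [0, 0, 0], "fingers": 0.3}, {"dp": [0, 0, -30], "dr": [0, 0, 0], "fingers": 0.3}, {"dp": [0, 0, -50], "dr": [0, 0, 0], "fingers": 0.3}]'

```text
time_s: 45.9
tool_pos: [0.5419, 0.2936, 0.1704]
tool_rot: [-179.8, 0.2, 90.1]
force: [0.2, 0.4, -0.0]
grip_width: 0.0594
grasp_force: 0.0
```

Emit:
step_arm --moves '[{"dp": [-20, 0, -50], "dr": [0, 0, 0], "fingers": 0}, {"dp": [-40, 0, -18], "dr": [0, 0, 0], "fingers": 0}, {"dp": [-21, 0, 0], "dr": [0, 0, 0], "fingers": 0}, {"dp": [0, 0, 0], "dr": [0, 0, 0], "fingers": 0}, {"dp": [0, 0, 0], "dr": [0, 0, 0], "fingers": 0}]'

```text
time_s: 46.52
tool_pos: [0.5424, 0.2149, 0.2382]
tool_rot: [-179.9, 0.0, 90.2]
force: [-0.6, 0.7, 1.0]
grip_width: 0.0866
grasp_force: 0.0
```

```bash
python3 - <<'E'
from h import *;import pickle
o=env.get_obs();print(o["tool_pos"],o["tool_rot"],o["grip_width"])
W=env.camera_model("wrist");w=env.read_camera("wrist");a=env.read_camera("side");m=env.camera_model("side");pickle.dump(W,open("w8.pkl","wb"))
p=proj(W,(.5435,.294,.06)).astype(int);x,y=max(p[0]-100,0),max(p[1]-100,0);L=cv2.resize(w[y:y+200,x:x+200],(480,480));print(x,y)
q=proj(m,(.5435,.294,.06)).astype(int);x,y=q[0]-50,q[1]-50;R=cv2.resize(a[y:y+100,x:x+100],(300,300));print(x,y)
K=np.zeros((480,780,3),np.uint8);K[:,:480]=L;K[:300,480:]=R;cv2.imwrite("pics/p8.png",K[:,:,::-1])
h=cv2.cvtColor(a,cv2.COLOR_RGB2HSV)
for b in blobs(cv2.inRange(h,(105,120,50),(130,255,255))>0,200):print(b,plane(m,b[1],.145))
E
```

```text
[0.54242375 0.21493542 0.23815256] [-1.79853781e+02  6.99244279e-03  9.01626940e+01] 0.08660731237848078
173 10
351 260
(array([126, 102,  23,  24, 410], dtype=int32), array([137.2, 113.7])) [ 0.5995759  -0.33613397  0.145     ]
```

View pics/p8.png

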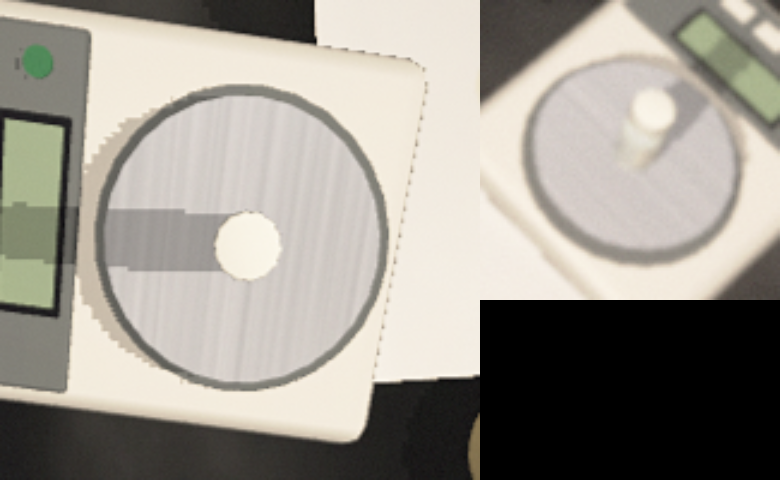

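Pan centre is at crop (241.5,237.5) and the white cap at (248,246). Checking the offset.

```bash
python3 - <<'E'
from h import *;import pickle
W=pickle.load(open("w8.pkl","rb"));m=env.camera_model("side")
print("pan",plane(W,(273.6,109),.06),"vial",plane(W,(276.3,112.5),.124))
# side: pan ellipse crop l523 r741 t55 b255 ; cap (654,108)
print("side pan",plane(m,(351+(632-480)/3,260+153/3),.06),"vial",plane(m,(351+(654-480)/3,260+108/3),.124))
E
```

```text
pan [0.54392111 0.2950948  0.06      ] vial [0.5460892 0.2922186 0.124    ]
side pan [0.54333829 0.29424891 0.06      ] vial [0.54391993 0.2946963  0.124     ]
```

Vial is within 2–3 mm of the pan centre. Next I fetch the white bottle.

Emit:
step_arm --moves '[{"dp": [-20, 2, 0], "dr": [0, 0, 0], "fingers": 0}, {"dp": [-45, 5, 0], "dr": [0, 0, 0], "fingers": 0}, {"dp": [-45, 5, 0], "dr": [0, 0, 0], "fingers": 0}, {"dp": [-45, 5, 0], "dr": [0, 0, 0], "fingers": 0}, {"dp": [-45, 5, 0], "dr": [0, 0, 0], "fingers": 0}]' --squeeze 30

```text
time_s: 47.25
tool_pos: [0.5656, 0.0106, 0.2398]
tool_rot: [180.0, 0.0, 90.0]
force: [1.3, 0.3, -0.3]
grip_width: 0.0868
grasp_force: 0.0
```

Emit:
step_arm --moves '[{"dp": [-45, 5, 0], "dr": [0, 0, 0], "fingers": 0}, {"dp": [-45, 5, 0], "dr": [0, 0, 0], "fingers": 0}, {"dp": [-45, 5, 0], "dr": [0, 0, 0], "fingers": 0}, {"dp": [-45, 5, 0], "dr": [0, 0, 0], "fingers": 0}, {"dp": [-45, 5, 0], "dr": [0, 0, 0], "fingers": 0}]'

```text
time_s: 47.88
tool_pos: [0.5904, -0.2142, 0.2399]
tool_rot: [-180.0, 0.0, 90.0]
force: [-0.0, 0.4, 0.3]
grip_width: 0.087
grasp_force: 0.0
```

Emit:
step_arm --moves '[{"dp": [-30, 2, 0], "dr": [0, 0, 0], "fingers": 0}, {"dp": [-12, 1, 0], "dr": [0, 0, 0], "fingers": 0}, {"dp": [0, 0, 0], "dr": [0, 0, 0], "fingers": 0}, {"dp": [0, 0, 0], "dr": [0, 0, 0], "fingers": 0}, {"dp": [0, 0, 30], "dr": [0, 0, 0], "fingers": 0}]'

```text
time_s: 48.5
tool_pos: [0.5961, -0.2524, 0.2121]
tool_rot: [179.7, 0.0, 90.2]
force: [0.4, -0.2, -0.3]
grip_width: 0.0873
grasp_force: 0.0
```

Emit:
step_arm --moves '[{"dp": [0, -1, 25], "dr": [0, 0, 0], "fingers": 0}, {"dp": [0, 0, 25], "dr": [0, 0, 0], "fingers": 0}, {"dp": [0, 0, 15], "dr": [0, 0, 0], "fingers": 0}, {"dp": [0, 0, 8], "dr": [0, 0, 0], "fingers": 0}, {"dp": [0, 0, 0], "dr": [0, 0, 0], "fingers": 0}]'

```text
time_s: 49.12
tool_pos: [0.5932, -0.2532, 0.1369]
tool_rot: [-180.0, -0.0, 90.1]
force: [-0.0, -0.5, -0.2]
grip_width: 0.087
grasp_force: 0.0
```

Emit:
step_arm --moves '[{"dp": [0, 0, 0], "dr": [0, 0, 0], "fingers": 0.2}, {"dp": [0, 0, 0], "dr": [0, 0, 0], "fingers": 0.5}, {"dp": [0, 0, 0], "dr": [0, 0, 0], "fingers": 0.8}, {"dp": [0, 0, 0], "dr": [0, 0, 0], "fingers": 1}, {"dp": [0, 0, 0], "dr": [0, 0, 0], "fingers": 1}]'

```text
time_s: 49.75
tool_pos: [0.5928, -0.2536, 0.1369]
tool_rot: [-180.0, -0.0, 90.1]
force: [-0.5, -0.6, 0.6]
grip_width: 0.0467
grasp_force: 29.9
```

Emit:
step_arm --moves '[{"dp": [0, 0, -8], "dr": [0, 0, 0], "fingers": 1}, {"dp": [0, 0, -20], "dr": [0, 0, 0], "fingers": 1}, {"dp": [0, 0, -35], "dr": [0, 0, 0], "fingers": 1}, {"dp": [0, 0, -32], "dr": [0, 0, 0], "fingers": 1}, {"dp": [0, 0, -15], "dr": [0, 0, 0], "fingers": 1}]'

```text
time_s: 50.38
tool_pos: [0.5939, -0.2544, 0.2502]
tool_rot: [179.8, 0.1, 90.0]
force: [-0.2, -0.5, -2.5]
grip_width: 0.0473
grasp_force: 29.9
```

Emit:
step_arm --moves '[{"dp": [15, -3, 0], "dr": [0, 0, 0], "fingers": 1}, {"dp": [30, -6, 0], "dr": [0, 0, 0], "fingers": 1}, {"dp": [40, -8, 0], "dr": [0, 0, 0], "fingers": 1}, {"dp": [40, -8, 0], "dr": [0, 0, 0], "fingers": 1}, {"dp": [40, -8, 0], "dr": [0, 0, 0], "fingers": 1}]'

```text
time_s: 51.0
tool_pos: [0.5583, -0.0858, 0.2451]
tool_rot: [-179.8, -0.0, 90.1]
force: [-0.3, 0.1, -2.8]
grip_width: 0.0467
grasp_force: 29.9
```

Emit:
step_arm --moves '[{"dp": [40, -8, 0], "dr": [0, 0, 0], "fingers": 1}, {"dp": [28, -5, 0], "dr": [0, 0, 0], "fingers": 1}, {"dp": [13, -2, 0], "dr": [0, 0, 0], "fingers": 1}, {"dp": [0, 0, 0], "dr": [0, 0, 0], "fingers": 1}, {"dp": [0, 0, 0], "dr": [0, 0, 0], "fingers": 1}]'

```text
time_s: 51.62
tool_pos: [0.5447, -0.0093, 0.2466]
tool_rot: [-180.0, 0.1, 89.9]
force: [-0.5, -0.6, -1.4]
grip_width: 0.0468
grasp_force: 29.9
```

Emit:
step_arm --moves '[{"dp": [0, 0, 20], "dr": [0, 0, 0], "fingers": 1}, {"dp": [0, 0, 25], "dr": [0, 0, 0], "fingers": 1}, {"dp": [0, 0, 20], "dr": [0, 0, 0], "fingers": 1}, {"dp": [0, 0, 10], "dr": [0, 0, 0], "fingers": 1}, {"dp": [0, 0, 0], "dr": [0, 0, 0], "fingers": 1}]'

```text
time_s: 52.25
tool_pos: [0.5445, -0.0087, 0.1715]
tool_rot: [-179.9, 0.0, 90.0]
force: [-0.4, -0.3, -1.4]
grip_width: 0.0467
grasp_force: 29.9
```

Emit:
step_arm --moves '[{"dp": [0, 0, 12], "dr": [0, 0, 0], "fingers": 1}, {"dp": [0, 0, 10], "dr": [0, 0, 0], "fingers": 1}, {"dp": [0, 0, 6], "dr": [0, 0, 0], "fingers": 1}, {"dp": [0, 0, 3], "dr": [0, 0, 0], "fingers": 1}, {"dp": [0, 0, 0], "dr": [0, 0, 0], "fingers": 1}]'

```text
time_s: 52.88
tool_pos: [0.5447, -0.0077, 0.1407]
tool_rot: [-180.0, 0.0, 90.1]
force: [-0.1, -0.0, -1.7]
grip_width: 0.0468
grasp_force: 29.9
```

Emit:
step_arm --moves '[{"dp": [0, 0, 2], "dr": [0, 0, 0], "fingers": 1}, {"dp": [0, 0, 1.5], "dr": [0, 0, 0], "fingers": 1}, {"dp": [0, 0, 1], "dr": [0, 0, 0], "fingers": 1}, {"dp": [0, 0, 0], "dr": [0, 0, 0], "fingers": 1}, {"dp": [0, 0, 0], "dr": [0, 0, 0], "fingers": 1}]'

```text
time_s: 53.5
tool_pos: [0.5448, -0.0077, 0.1364]
tool_rot: [180.0, -0.0, 90.1]
force: [-0.0, -0.7, -2.7]
grip_width: 0.0466
grasp_force: 29.9
```

Emit:
step_arm --moves '[{"dp": [0, 0, 1], "dr": [0, 0, 0], "fingers": 1}, {"dp": [0, 0, 1], "dr": [0, 0, 0], "fingers": 1}, {"dp": [0, 0, 0], "dr": [0, 0, 0], "fingers": 1}, {"dp": [0, 0, 0], "dr": [0, 0, 0], "fingers": 1}, {"dp": [0, 0, 0], "dr": [0, 0, 0], "fingers": 1}]'

```text
time_s: 54.12
tool_pos: [0.5449, -0.0076, 0.1348]
tool_rot: [180.0, -0.0, 90.1]
force: [-2.5, 0.0, 4.2]
grip_width: 0.0467
grasp_force: 30.0
```

Emit:
step_arm --moves '[{"dp": [0, 0, -1], "dr": [0, 0, 0], "fingers": 0}, {"dp": [0, 0, 0], "dr": [0, 0, 0], "fingers": 0}, {"dp": [0, 0, 0], "dr": [0, 0, 0], "fingers": 0}, {"dp": [0, 0, -20], "dr": [0, 0, 0], "fingers": 0}, {"dp": [0, 0, -40], "dr": [0, 0, 0], "fingers": 0}]'

```text
time_s: 54.75
tool_pos: [0.5435, -0.0077, 0.1943]
tool_rot: [-179.8, 0.1, 90.1]
force: [0.8, 0.8, 0.4]
grip_width: 0.0849
grasp_force: 0.0
```

Emit:
step_arm --moves '[{"dp": [0, 0, -45], "dr": [0, 0, 0], "fingers": 0}, {"dp": [-20, 3, 0], "dr": [0, 0, 0], "fingers": 0}, {"dp": [-42, 7, 0], "dr": [0, 0, 0], "fingers": 0}, {"dp": [-42, 7, 0], "dr": [0, 0, 0], "fingers": 0}, {"dp": [-42, 7, 0], "dr": [0, 0, 0], "fingers": 0}]'

```text
time_s: 55.38
tool_pos: [0.5692, -0.1548, 0.2404]
tool_rot: [180.0, -0.0, 90.1]
force: [0.0, -0.4, 0.3]
grip_width: 0.0871
grasp_force: 0.0
```

Emit:
step_arm --moves '[{"dp": [-42, 7, 0], "dr": [0, 0, 0], "fingers": 0}, {"dp": [-42, 7, 0], "dr": [0, 0, 0], "fingers": 0}, {"dp": [-42, 7, 0], "dr": [0, 0, 0], "fingers": 0}, {"dp": [-35, 6, 0], "dr": [0, 0, 0], "fingers": 0}, {"dp": [-20, 3, 0], "dr": [0, 0, 0], "fingers": 0}]'

```text
time_s: 56.0
tool_pos: [0.5986, -0.3371, 0.2398]
tool_rot: [-180.0, 0.1, 89.9]
force: [-0.7, -0.2, -0.1]
grip_width: 0.0871
grasp_force: 0.0
```

Emit:
step_arm --moves '[{"dp": [0, 0, 0], "dr": [0, 0, 0], "fingers": 0}, {"dp": [0, 0, 0], "dr": [0, 0, 0], "fingers": 0}, {"dp": [0, 0, 25], "dr": [0, 0, 0], "fingers": 0}, {"dp": [0, 0, 15], "dr": [0, 0, 0], "fingers": 0}, {"dp": [0, 0, 0], "dr": [0, 0, 0], "fingers": 0}]'

```text
time_s: 56.62
tool_pos: [0.5988, -0.3329, 0.199]
tool_rot: [-179.9, -0.1, 90.1]
force: [-0.1, -1.3, 0.3]
grip_width: 0.0874
grasp_force: 0.0
```

Down to 0.135 and grip.

Emit:
step_arm --moves '[{"dp": [0, 0, 25], "dr": [0, 0, 0], "fingers": 0}, {"dp": [0, 0, 20], "dr": [0, 0, 0], "fingers": 0}, {"dp": [0, 0, 12], "dr": [0, 0, 0], "fingers": 0}, {"dp": [0, 0, 7], "dr": [0, 0, 0], "fingers": 0}, {"dp": [0, 0, 0], "dr": [0, 0, 0], "fingers": 0}]'

```text
time_s: 57.25
tool_pos: [0.599, -0.3346, 0.1361]
tool_rot: [-180.0, -0.0, 90.1]
force: [-0.4, -0.2, -0.3]
grip_width: 0.0871
grasp_force: 0.0
```

Emit:
step_arm --moves '[{"dp": [0, 0, 0], "dr": [0, 0, 0], "fingers": 0.2}, {"dp": [0, 0, 0], "dr": [0, 0, 0], "fingers": 0.5}, {"dp": [0, 0, 0], "dr": [0, 0, 0], "fingers": 0.8}, {"dp": [0, 0, 0], "dr": [0, 0, 0], "fingers": 1}, {"dp": [0, 0, 0], "dr": [0, 0, 0], "fingers": 1}]'

```text
time_s: 57.88
tool_pos: [0.5991, -0.3345, 0.1364]
tool_rot: [180.0, -0.0, 90.1]
force: [0.1, 1.1, 0.3]
grip_width: 0.0468
grasp_force: 30.0
```

Emit:
step_arm --moves '[{"dp": [0, 0, -8], "dr": [0, 0, 0], "fingers": 1}, {"dp": [0, 0, -20], "dr": [0, 0, 0], "fingers": 1}, {"dp": [0, 0, -35], "dr": [0, 0, 0], "fingers": 1}, {"dp": [0, 0, -32], "dr": [0, 0, 0], "fingers": 1}, {"dp": [0, 0, -15], "dr": [0, 0, 0], "fingers": 1}]'

```text
time_s: 58.5
tool_pos: [0.5997, -0.3355, 0.2497]
tool_rot: [179.8, 0.1, 90.0]
force: [0.4, -0.5, -4.0]
grip_width: 0.0467
grasp_force: 29.9
```

Emit:
step_arm --moves '[{"dp": [15, -3, 0], "dr": [0, 0, 0], "fingers": 1}, {"dp": [30, -7, 0], "dr": [0, 0, 0], "fingers": 1}, {"dp": [40, -9, 0], "dr": [0, 0, 0], "fingers": 1}, {"dp": [40, -9, 0], "dr": [0, 0, 0], "fingers": 1}, {"dp": [40, -9, 0], "dr": [0, 0, 0], "fingers": 1}]'

```text
time_s: 59.12
tool_pos: [0.5604, -0.1666, 0.2444]
tool_rot: [-179.8, -0.1, 90.1]
force: [0.0, 0.3, -2.8]
grip_width: 0.0468
grasp_force: 29.9
```

Emit:
step_arm --moves '[{"dp": [40, -9, 0], "dr": [0, 0, 0], "fingers": 1}, {"dp": [26, -6, 0], "dr": [0, 0, 0], "fingers": 1}, {"dp": [12, -3, 0], "dr": [0, 0, 0], "fingers": 1}, {"dp": [0, 0, 0], "dr": [0, 0, 0], "fingers": 1}, {"dp": [0, 0, 0], "dr": [0, 0, 0], "fingers": 1}]'

```text
time_s: 59.75
tool_pos: [0.5437, -0.0933, 0.2462]
tool_rot: [-180.0, 0.1, 89.9]
force: [-0.2, -0.6, -3.5]
grip_width: 0.0468
grasp_force: 29.9
```

Emit:
step_arm --moves '[{"dp": [0, 0, 20], "dr": [0, 0, 0], "fingers": 1}, {"dp": [0, 0, 25], "dr": [0, 0, 0], "fingers": 1}, {"dp": [0, 0, 20], "dr": [0, 0, 0], "fingers": 1}, {"dp": [0, 0, 10], "dr": [0, 0, 0], "fingers": 1}, {"dp": [0, 0, 0], "dr": [0, 0, 0], "fingers": 1}]'

```text
time_s: 60.38
tool_pos: [0.5435, -0.0926, 0.1709]
tool_rot: [-179.9, 0.0, 90.0]
force: [0.3, -0.5, -3.4]
grip_width: 0.0468
grasp_force: 29.9
```

Emit:
step_arm --moves '[{"dp": [0, 0, 12], "dr": [0, 0, 0], "fingers": 1}, {"dp": [0, 0, 10], "dr": [0, 0, 0], "fingers": 1}, {"dp": [0, 0, 6], "dr": [0, 0, 0], "fingers": 1}, {"dp": [0, 0, 3], "dr": [0, 0, 0], "fingers": 1}, {"dp": [0, 0, 0], "dr": [0, 0, 0], "fingers": 1}]'

```text
time_s: 61.0
tool_pos: [0.5438, -0.0917, 0.1403]
tool_rot: [-180.0, 0.0, 90.1]
force: [-1.4, -0.2, -4.2]
grip_width: 0.0472
grasp_force: 29.9
```

Emit:
step_arm --moves '[{"dp": [0, 0, 2], "dr": [0, 0, 0], "fingers": 1}, {"dp": [0, 0, 1.5], "dr": [0, 0, 0], "fingers": 1}, {"dp": [0, 0, 1], "dr": [0, 0, 0], "fingers": 1}, {"dp": [0, 0, 0.7], "dr": [0, 0, 0], "fingers": 1}, {"dp": [0, 0, 0], "dr": [0, 0, 0], "fingers": 1}]'

```text
time_s: 61.62
tool_pos: [0.5438, -0.0917, 0.1351]
tool_rot: [180.0, -0.0, 90.1]
force: [-0.9, -0.1, -2.7]
grip_width: 0.0465
grasp_force: 29.9
```

Emit:
step_arm --moves '[{"dp": [0, 0, 0.7], "dr": [0, 0, 0], "fingers": 1}, {"dp": [0, 0, 0.7], "dr": [0, 0, 0], "fingers": 1}, {"dp": [0, 0, 0], "dr": [0, 0, 0], "fingers": 1}, {"dp": [0, 0, 0], "dr": [0, 0, 0], "fingers": 1}, {"dp": [0, 0, 0], "dr": [0, 0, 0], "fingers": 1}]'

```text
time_s: 62.25
tool_pos: [0.5441, -0.0918, 0.1343]
tool_rot: [180.0, -0.0, 90.1]
force: [-3.2, -0.2, 3.7]
grip_width: 0.0467
grasp_force: 30.1
```

Seated. I release, rise, retreat over the tray and take a last look.

Emit:
step_arm --moves '[{"dp": [0, 0, -1], "dr": [0, 0, 0], "fingers": 0}, {"dp": [0, 0, 0], "dr": [0, 0, 0], "fingers": 0}, {"dp": [0, 0, 0], "dr": [0, 0, 0], "fingers": 0}, {"dp": [0, 0, -20], "dr": [0, 0, 0], "fingers": 0}, {"dp": [0, 0, -40], "dr": [0, 0, 0], "fingers": 0}]'

```text
time_s: 62.88
tool_pos: [0.5426, -0.0914, 0.1938]
tool_rot: [-179.8, 0.0, 90.1]
force: [1.1, 1.0, 0.9]
grip_width: 0.0844
grasp_force: 0.0
```

Emit:
step_arm --moves '[{"dp": [0, 0, -45], "dr": [0, 0, 0], "fingers": 0}, {"dp": [-40, 0, -20], "dr": [0, 0, 0], "fingers": 0}, {"dp": [-45, 0, 0], "dr": [0, 0, 0], "fingers": 0}, {"dp": [-45, 0, 0], "dr": [0, 0, 0], "fingers": 0}, {"dp": [-45, 0, 0], "dr": [0, 0, 0], "fingers": 0}]'

```text
time_s: 63.5
tool_pos: [0.5442, -0.2679, 0.2598]
tool_rot: [180.0, -0.0, 90.1]
force: [0.7, 0.8, -0.2]
grip_width: 0.0872
grasp_force: 0.0
```

Emit:
step_arm --moves '[{"dp": [-20, 0, 0], "dr": [0, 0, 0], "fingers": 0}, {"dp": [0, 0, 0], "dr": [0, 0, 0], "fingers": 0}, {"dp": [0, 0, 0], "dr": [0, 0, 0], "fingers": 0}, {"dp": [0, 0, 0], "dr": [0, 0, 0], "fingers": 0}, {"dp": [0, 0, 0], "dr": [0, 0, 0], "fingers": 0}]'

```text
time_s: 64.12
tool_pos: [0.5444, -0.2855, 0.2598]
tool_rot: [180.0, -0.0, 90.2]
force: [-0.1, -1.1, 0.3]
grip_width: 0.0869
grasp_force: 0.0
```

```bash
python3 - <<'E'
from h import *
m=env.camera_model("side");a=env.read_camera("side");o=env.get_obs();print(o["tool_pos"],o["force"])
cv2.imwrite("pics/f.png",cv2.resize(a[120:380,180:500],None,fx=2.3,fy=2.3,interpolation=cv2.INTER_CUBIC)[:,:,::-1])
h=cv2.cvtColor(a,cv2.COLOR_RGB2HSV)
for b in blobs(cv2.inRange(h,(105,120,50),(130,255,255))>0,200):print(b,plane(m,b[1],.1428))
E
```

```text
[ 0.54438089 -0.28577493  0.25987017] [-0.28605202  0.08375779  0.86674051]
(array([230, 151,  25,  25, 462], dtype=int32), array([241.9, 162.4])) [ 0.54314996 -0.09283394  0.1428    ]
```

View pics/f.png

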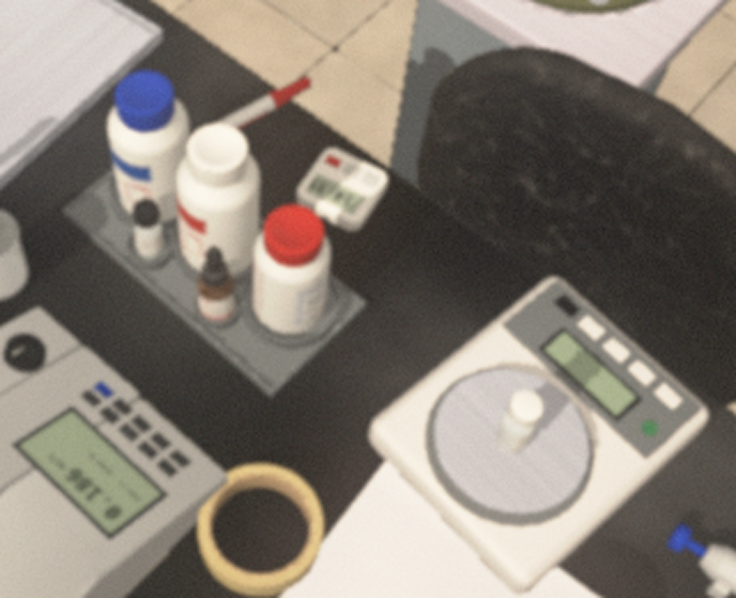

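The final view shows blue (145,100) and white (218,150) back in their own wells, the black-capped vial (147,230) in the small well, the white-capped vial (520,415) on the pan, and the dropper (216,285) untouched.

```bash
python3 -c "
from cell import env
print(env.sign_off())"
```

```text
the job is handed in; nothing more can be done
None
```

The job is handed in at about 64 s: the vials are swapped (the white-capped one within about 3 mm of the pan centre), both bottles are reseated in their own wells, everything stands upright, and the dropper bottle was not touched.

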